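Close the glass-lidded stone case without letting the lid slam

ROBOT

A 7-joint arm with a two-finger parallel gripper is mounted at the origin on a cart in front of the work surface, level with it; the furniture and walls round the work are solid. World frame = base frame: x ahead of the robot, y to its left, z up, the work surface at z = 0. Lengths are in m, angles in rad, forces in N, time in s.
With the tool pointing down it reaches from about 0.4 to 0.85 m from the base axis. Payload 10.4 kg.
Tool frame: the origin (TCP) lies between the finger pads; the fingertips stand tcp_to_tips ahead of it and the grasp point (between the pads) lies 8 mm behind it (tcp_to_tips is the distance from the TCP to the fingertips, in m); z points along the fingers, y is the line along which they close (so a half turn about z gives the same grasp; the last joint's range is limited). The gripper opens to 85 mm and grips with 20 to 120 N. Pads are 22 mm wide; open, the fingers measure 114 mm over their backs; the gripper's body (76 mm by 85 mm) begins 54 mm behind the grasp point. The pads swing forward as they close: fully open they stand 13 mm farther back than shut.
Start: joints at [1.131, 0.332, -0.065, 1.46, 0.022, 1.35, -0.088], TCP at [0.253, -0.572, 0.242] pointing down, gripper open.
Joint ranges: [-2.6, 2.6], [-0.5, 2.12], [-1.47, 1.34], [0.16, 2.42], [-1.27, 4.41], [0.06, 2.06], [-2.6, 2.6]. Speed limits (rad/s): [2.22, 2.22, 2.79, 2.79, 3.14, 3.14, 3.14].

INTERFACE

Orientations are given as a unit quaternion [x, y, z, w].
In Python, from workcell import * gives the robot as it stands.
- The arm moves only by the tool apply_moves, never from a script. Its argument "rows" is a list of rows, each an object of numbers: "x", "y", "z": the shift along the tool's x, y, z in mm; "ax", "ay", "az": the turn, a rotation vector about the tool's x, y, z in degrees; "gripper": the closure, from 0 (fully open) to 1 (shut). A call has 1 to 5 rows; each row shifts and turns the commanded pose from where the row before left it, along the tool's axes as they then stand; what a row does not reach is not made up. A row lasts 1/12 s, in which the tool goes at most 41.7 mm and 7.16 degrees, less where a joint would pass 70% of its speed; a pose out of reach is approached as far as the arm can. A call with a gripper value outside its range is refused whole. The fingers move at their own pace and stop on an object; "newtons" is the grip in N (left out, the last holds). Time passes only in rows, so rows that do not move let the fingers close. It gives the time, the measured TCP pose, the force, the opening and the grip force at its end, in the units of the state.
- get_obs(): the state, without advancing time (a new reading comes with each control period).
- camera(name): name is "scene" or "top" or "wrist"; returns a dict with "color" (480x640x3 uint8, red, green, blue), "fov_y" (degrees; the focal length in pixels is half the picture's height over the tangent of half this angle, whatever the lens; pixels are square), "cx", "cy" (the principal point, pixels), "rvec" (rotation vector, rad) and "tvec" (3), from world to camera coordinates, as OpenCV has them. Camera axes: x right, y down, z forward; pixel columns grow to the right and rows downward; lengths in m; the calibration is good to about 2 mm. A picture is of the moment at which its call begins. There is no depth.
- hand_in(): hands the job in; it is judged then, once.
The state is a dict: "clock": time; "joint_pos": joint angles; "joint_velocities": joint speeds; "tau": joint torques, N m; "position": TCP position; "ee_rot": TCP orientation; "ft_force": force on the tool from outside, world axes, zero at the start; "torque": the same for the moment, N m; "grip_width": opening from 0.0 (shut) to 1.0 (fully open); "grasp_force": force on a finger pad.
Only numpy, scipy, OpenCV 4.12 (cv2) and the standard library are available. Lean on these libraries where they do the work, as an engineer would, in place of code of your own. Each camera call takes 0.05 s, during which the arm holds its last target. There are 200 camera calls.

TASK

The glass lid of the stone case stands open, leaning back past upright. Tip it forward with a fingertip, catch it on a finger as it falls over and lower it gently on that finger until it is fully shut, without letting it drop; then push the brass turn button round over the lid's edge to fasten it. Do not pinch or press hard on the lid, and leave the other things on the bench where they are.

Things in the scene. Friction and masses are not known exactly. Their poses are not given: they have to be found in the camera images.
- stone_case: dark wooden case, fixed, 136 x 256 mm. Origin: centre of its underside; x points to the hinge side (back), y left along the hinge, z up. From y -77 to +125 mm: open tray of stones under the lid, rim at z 52 mm, front wall face at x -65 mm (plinth, 7 mm high: x -68). From y -125 to -77 mm: fixed wooden top at z 66 mm with the turn button
- lid (a joint): lid angle, rad: 0 shut, 1.57 upright, 1.75 leaning back on its stop (starts near there). It balances at about 1.46; tipped forward of that, the lid (0.25 to 0.42 kg, hinge nearly free: 0.01 N m friction, slight damping) falls shut in about half a second unless caught
- hinge (a point): middle of the lid's hinge axis, at (63, 24, 52) mm of the case; the axis is the case's y axis, at the height of the lid's underside; turns with the lid
- lip (a point): centre of the rolled edge (bead 7 mm thick, 75 mm long along the hinge direction) of the brass lip at the lid's front, 150 mm from the hinge axis, 3.5 mm above the lid's underside. The 14 mm thick frame ends 132 mm from the hinge; lip 5 mm thick; shut, its edge stands 25 mm ahead of the front wall. Axes turn with the lid: x lip to hinge, z out of its upper face
- catch (a joint): angle of the brass turn button, rad: near 0 it points to the front of the case, clear of the lid; it turns clockwise seen from above and at 1.57 points left over the lid's edge (stop at 1.60). It stays where it is left; about 1 N at the stud turns it
- pivot (a point): foot of the turn button's pivot, on the fixed top at (-20, -101, 67) mm of the case
- stud (a point): top of the upright stud (8 mm diameter, 18 mm tall) on the turn button, 27 mm from the pivot and 23 mm above point pivot; the button's bar is 11 mm wide and 6.5 mm high
- loupe: black loupe with a steel cover, 31 x 70 x 20 mm, loose, to the left of the case; bystander. Origin: centre of its underside
- brass_stock: short square brass bar, 12 x 70 x 12 mm, loose, to the left of the case; bystander. Origin: centre of its underside
- rivet_jar: glass jar with a red lid, 52 mm diameter, 76 mm high, loose, right of the case; bystander. Origin: centre of its underside
- tape: roll of masking tape, 100 mm diameter, 25 mm high, loose, right of the case; bystander. Origin: centre of its underside
- ring_clamp: wooden ring clamp, 40 x 152 x 20 mm, loose, left of the case; bystander. Origin: centre of its underside
- sanding_block: tan sanding block, 46 x 92 x 27 mm, loose, left in front of the case; bystander. Origin: centre of its underside

How it is judged:
On the way, in this order (a step that is already met when the one before it is completed fails the run):
1. the lid has been tipped forward and is caught: it rests on the fingers half open (0.5 to 1.3 rad) and is not falling (under 1 rad/s) (value of joint lid between 0.5 and 1.3 rad and velocity of joint lid above -1 rad/s and contact force between the fingers and stone_case above 0.2 N), for 0.2 s.
2. the lid is shut (under 0.03 rad) (value of joint lid below 0.03 rad), for 0.2 s.
3. the turn button lies over the lid's edge (over 1.25 rad) (value of joint catch above 1.25 rad), for 0.2 s.
At the end, for the whole second after the job is handed in: the lid is shut to within 0.03 rad and the turn button is turned at least 1.25 rad, over the lid's edge (value of joint lid below 0.03 rad and value of joint catch above 1.25 rad); the robot touches nothing.
It fails at once if the lid drops shut: it closes faster than 1.6 rad/s over its last 0.35 rad (value of joint lid below 0.35 rad and velocity of joint lid below -1.6 rad/s).
It fails at once if the fingers pinch, strike or press the lid or the case with more than 18 N (contact force between the fingers and stone_case above 18 N).
It fails at once if a bystander is pushed or lifted by more than 20 mm (distance of any of loupe, brass_stock, rivet_jar, tape, ring_clamp, sanding_block from where it was at the start of the episode above 0.02 m).
It also fails if it takes over 64 s, if anything falls off the work surface, if the arm or the gripper's body presses on something with over 40 N, if the wrist force passes 120 N, or if a joint passes its speed limit or range.

## Working session

There is one attempt and no reset: what is moved stays moved. The work goes in short steps, Python scripts to look and compute and a tool call to move; the robot and the scene stay as the last step left them, time stands still between calls to the robot, and variables do not carry over. Pictures are saved under pics/ and viewed, at most 10 in all, crops included, and the job is handed in when it is done.

Besides the shell and the picture viewer there is one more tool, called after "Emit:" in YAML: its name, and indented under it one key for each argument. apply_moves: Moves the arm, as the interface text tells. Its arguments: {"type":"object","properties":{"rows":{"type":"array","items":{"type":"object","properties":{"x":{"type":"number"},"y":{"type":"number"},"z":{"type":"number"},"ax":{"type":"number"},"ay":{"type":"number"},"az":{"type":"number"},"gripper":{"type":"number"}}}},"newtons":{"type":"number"}},"required":["rows"]}

```bash
mkdir -p pics; ls
python3 - <<'E'
from workcell import *
import cv2
o=get_obs();print({k:o[k] for k in ('clock','position','ee_rot','grip_width')}); 
print([n for n in globals() if 'tip' in n], globals().get('tcp_to_tips'))
for n in ('scene','top'):
    c=camera(n);cv2.imwrite(f'pics/{n}0.png',c['color'][:,:,::-1]);print(n,c['fov_y'],c['cx'],c['cy'],c['rvec'],c['tvec'])
E
```

```text
pics
{'clock': 0.0, 'position': array([ 0.25289401, -0.57116761,  0.24151188]), 'ee_rot': array([ 9.78357876e-01,  2.06918736e-01, -1.71300717e-04, -6.89021115e-04]), 'grip_width': 1.0017309328146469}
['tcp_to_tips'] 0.011
scene 50.07047190723677 320.7792071494561 238.33973071965696 [ 0.78853634 -2.59580961  1.05474995] [0.40252187 0.22432002 1.44518629]
top 54.79587394723146 309.96705972008857 246.8377186676597 [ 2.15695992 -2.14279533  0.15131224] [-0.00698074  0.47230802  1.16611773]
```

View pics/scene0.png

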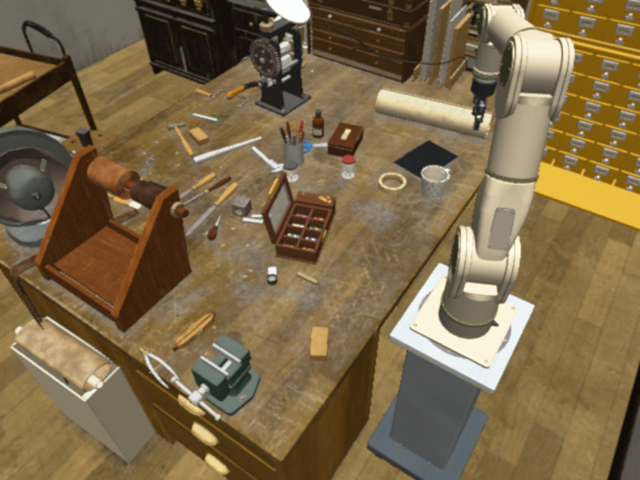

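View pics/top0.png

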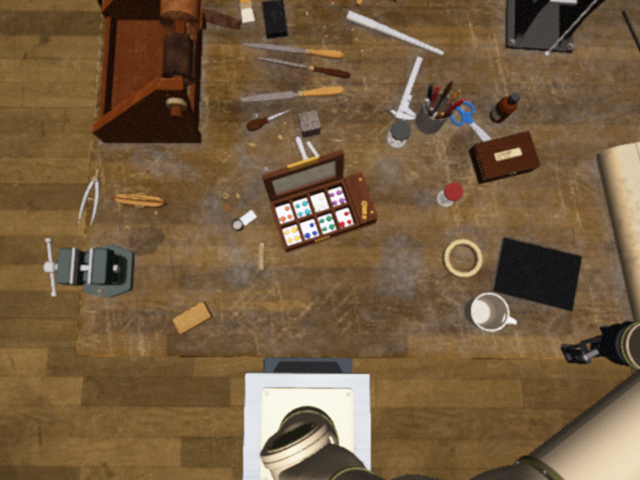

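The scene view shows the open case at about (300,225). In the top view the case is at about (320,205), with its fixed top and turn button on the right at (362,205) and the lid at (305,172). I'll crop and enlarge both.

Run:
```python
import cv2
a=cv2.imread('pics/top0.png')[135:260,250:390];b=cv2.imread('pics/scene0.png')[165:270,250:350]
cv2.imwrite('pics/topc.png',cv2.resize(a,None,fx=5.6,fy=4.8*5.6/5.6 if 0 else 4.7,interpolation=2) if 0 else cv2.resize(a,None,fx=4.6,fy=4.6,interpolation=2))
cv2.imwrite('pics/scc.png',cv2.resize(b,None,fx=5.5,fy=5.5,interpolation=2))
```

```text
(no output)
```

View pics/topc.png

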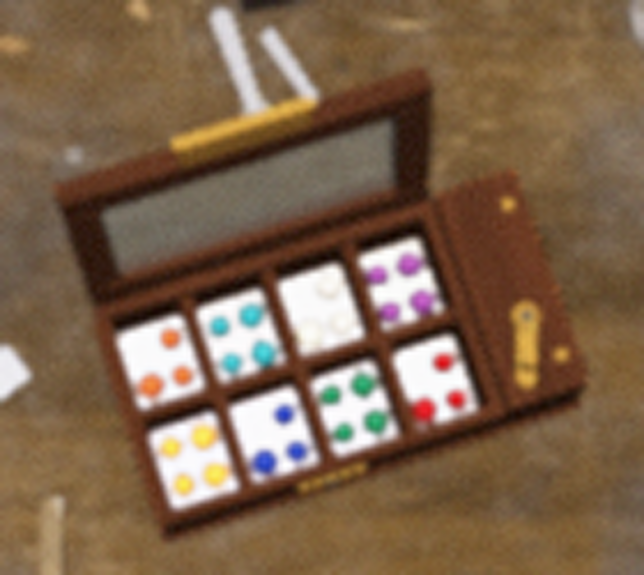

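View pics/scc.png

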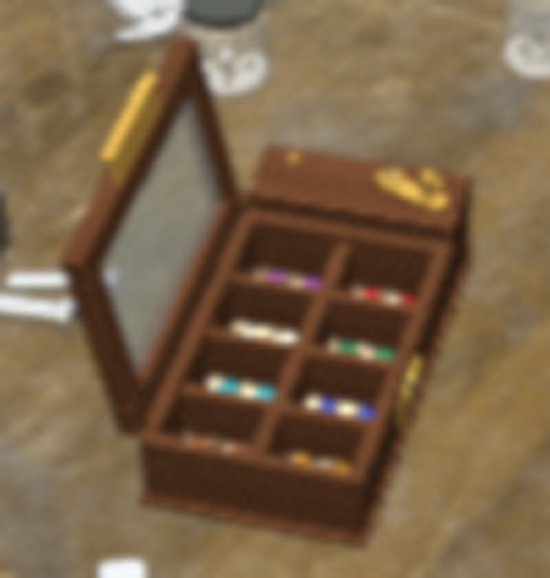

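The crops show the fixed top's corners, the pivot at topc (525,312), the stud at (527,380), and the front-left rim at (167,520). The lip is at topc (245,125) and scc (130,115). Next I'll fit the case pose (x, y, yaw) to these points in both views.

```bash
cat > h.py <<'E'
import numpy as np, cv2
from scipy.optimize import least_squares
from scipy.spatial.transform import Rotation as R
CAM={'scene':(50.07047190723677,320.7792071494561,238.33973071965696,[ 0.78853634,-2.59580961,1.05474995],[0.40252187,0.22432002,1.44518629]),
'top':(54.79587394723146,309.96705972008857,246.8377186676597,[2.15695992,-2.14279533,0.15131224],[-0.00698074,0.47230802,1.16611773])}
def proj(n,P):
    f,cx,cy,r,t=CAM[n];F=240/np.tan(np.radians(f/2));K=np.array([[F,0,cx],[0,F,cy],[0,0,1]])
    return cv2.projectPoints(np.atleast_2d(P).astype(float),np.array(r),np.array(t),K,None)[0][:,0]
def ray(n,uv):
    f,cx,cy,r,t=CAM[n];F=240/np.tan(np.radians(f/2));M=R.from_rotvec(r).as_matrix()
    d=M.T@np.array([(uv[0]-cx)/F,(uv[1]-cy)/F,1]);return -M.T@np.array(t),d
def onz(n,uv,z):
    o,d=ray(n,uv);return o+d*(z-o[2])/d[2]
def c2w(p,P):
    return R.from_euler('z',p[2]).apply(np.atleast_2d(P)/1000.)+[p[0],p[1],0]
T=lambda u,v:(u/4.6+250-.4,v/4.6+135-.4)
S=lambda u,v:(u/5.5+250-.4,v/5.5+165-.4)
E
python3 - <<'E'
from h import *
obs=[('top',T(513,172),(65,-125,66)),('top',T(582,382),(-65,-125,66)),('top',T(525,312),(-20,-101,72)),('top',T(166,520),(-65,125,52)),
('scene',S(265,148),(65,-125,66)),('scene',S(470,180),(-65,-125,66)),('scene',S(248,198),(65,-77,66)),('scene',S(372,468),(-65,125,52)),('scene',S(365,545),(-68,128,0)),('scene',S(143,500),(68,128,0)),('scene',S(146,440),(65,125,52))]
f=lambda p:np.concatenate([proj(n,c2w(p,P))[0]-uv for n,uv,P in obs])
s=least_squares(f,[.6,0,.3],loss='soft_l1');p=s.x;print(p,np.degrees(p[2]));print(f(p).reshape(-1,2).round(1))
np.save('pose.npy',p)
# stud & lip
w=onz('top',T(527,380),.085);print('stud case',R.from_euler('z',-p[2]).apply(w-[p[0],p[1],0])*1000)
for a in (1.5,1.6,1.68,1.75,1.8):
    L=[(63-150*np.cos(a)-0*np.sin(a)-3.5*np.sin(a)*-1,24,52+150*np.sin(a)+3.5*np.cos(a))]
    print(a,c2w(p,L),proj('top',c2w(p,L)),proj('scene',c2w(p,L)))
print(T(245,125),S(130,115))
print('front lip shut',c2w(p,[(-87,24,55.5)]),'piv',c2w(p,[(-20,-101,67)]),'hinge',c2w(p,[(63,24,52)]))
for n,uv in (('jar',(452,192)),('tape',(463,258)),('loupe',(244,220)),('stock',(262,256)),('sand',(192,318)),('mug',(490,312))): print(n,onz('top',uv,.02))
E
```

```text
[ 0.56480661 -0.0372889   0.33584116] 19.242281302199373
[[-0.2 -1.5]
 [ 2.1 -0.3]
 [-0.1  0.9]
 [-0.5  1.9]
 [ 0.5 -1.7]
 [ 0.5 -1.4]
 [-0.5 -1.8]
 [-1.2  2.2]
 [ 1.1  0.5]
 [-0.3  0.7]
 [-0.8 -0.3]]
stud case [-56.18719121 -87.87175826  85.        ]
1.5 [[0.60965588 0.00378652 0.20187183]] [[307.11878751 176.56387648]] [[285.15093088 186.72999256]]
1.6 [[0.62381579 0.00872924 0.20183384]] [[304.99048468 170.51744514]] [[280.39064692 185.95728062]]
1.68 [[0.63509698 0.01266711 0.20072503]] [[303.30653373 165.86439823]] [[276.63621679 185.62072302]]
1.75 [[0.64487225 0.01607931 0.19897403]] [[301.85959686 161.96219417]] [[273.41471915 185.53271842]]
1.8 [[0.65177191 0.01848773 0.19728194]] [[300.84690574 159.28650552]] [[271.16079983 185.58754196]]
(302.8608695652174, 161.77391304347825) (273.23636363636365, 185.5090909090909)
front lip shut [[ 0.47475748 -0.04330172  0.0555    ]] piv [[ 0.57920985 -0.13923765  0.067     ]] hinge [[0.61637749 0.0061328  0.052     ]]
jar [ 0.62416902 -0.38119953  0.02      ]
tape [ 0.44741548 -0.40354085  0.02      ]
loupe [0.5444846  0.17062527 0.02      ]
stock [0.44916833 0.12115165 0.02      ]
sand [0.28808008 0.29707602 0.02      ]
mug [ 0.30823869 -0.46743726  0.02      ]
```

```bash
cat >> h.py <<'E'
from workcell import get_obs
import json
p=np.load('pose.npy')
def tool(phi=0,dyaw=0):  # y_tool toward case +x, tilted phi (deg) forward, dyaw deg extra about world z
    c,s=np.cos(np.radians(phi)),np.sin(np.radians(phi))
    M=np.array([[0,c,s],[1,0,0],[0,s,-c]])  # columns x,y,z in case axes
    return R.from_euler('z',p[2]+np.radians(dyaw))*R.from_matrix(M)
def plan(wps,start=None):
    """wps: list of (pos m world, R, n, gripper or None); prints rows in groups of 5"""
    if start is None:
        o=get_obs();start=(o['position'],R.from_quat(o['ee_rot']))
    P,Q=np.array(start[0]),start[1];rows=[]
    for pos,rot,n,g in wps:
        P0,Q0=P,Q;rv=(Q0.inv()*rot).as_rotvec()
        for i in range(1,n+1):
            tp=P0+(np.array(pos)-P0)*i/n;tq=Q0*R.from_rotvec(rv*i/n)
            d=np.round(Q.inv().apply(tp-P)*1000*2)/2;a=np.round(np.degrees((Q.inv()*tq).as_rotvec())*5)/5
            r={k:float(v) for k,v in zip(('x','y','z','ax','ay','az'),[*d,*a]) if v}
            if g is not None:r['gripper']=g
            rows.append(r or {'x':0});P=P+Q.apply(d/1000);Q=Q*R.from_rotvec(np.radians(a))
    for i in range(0,len(rows),5):print(json.dumps(rows[i:i+5]))
    print('end',P.round(4))
    return P,Q
def lip(th): return np.array([63-150*np.cos(th)+3.5*np.sin(th),24,52+150*np.sin(th)+3.5*np.cos(th)])
def tcpfor(th,phi,g,e,tip=11):
    """TCP world so bead touches front finger's inner face (opening g mm), e mm above tips; tip=mm tcp->tips"""
    q=R.from_euler('z',-p[2])*tool(phi);b=lip(th)
    return c2w(p,b-q.apply([0,-g/2+3.5,tip-e]))[0]
E
python3 - <<'E'
from h import *
o=get_obs();P=o['position'];Q=R.from_quat(o['ee_rot'])
plan([(P+[0,0,.1],Q,3,None),(c2w(p,lip(1.75))[0]+[-.05,0,.14],tool(),20,None)])
E
```

```text
[{"z": -33.5}, {"z": -33.0}, {"z": -33.5}, {"x": 27.5, "y": -20.0, "az": -4.2}, {"x": 29.0, "y": -18.0, "z": 0.5, "az": -4.4}]
[{"x": 30.0, "y": -15.5, "az": -4.2}, {"x": 31.5, "y": -13.0, "az": -4.2}, {"x": 32.0, "y": -11.5, "z": 0.5, "az": -4.4}, {"x": 33.0, "y": -8.5, "az": -4.2}, {"x": 33.5, "y": -6.0, "az": -4.2}]
[{"x": 33.5, "y": -3.5, "az": -4.4}, {"x": 34.0, "y": -1.0, "z": 0.5, "az": -4.2}, {"x": 34.0, "y": 1.5, "az": -4.2}, {"x": 34.0, "y": 4.0, "az": -4.4}, {"x": 33.0, "y": 6.5, "z": 0.5, "az": -4.2}]
[{"x": 33.0, "y": 9.0, "az": -4.2}, {"x": 32.0, "y": 11.0, "az": -4.4}, {"x": 31.0, "y": 14.0, "z": 0.5, "az": -4.2}, {"x": 30.0, "y": 16.0, "az": -4.2}, {"x": 28.5, "y": 18.0, "az": -4.4}]
[{"x": 27.5, "y": 20.5, "z": 0.5, "az": -4.2}, {"x": 25.5, "y": 22.0, "az": -4.2}, {"x": 24.0, "y": 24.5, "az": -4.4}]
end [0.5951 0.016  0.3391]
```

Emit:
apply_moves:
  rows:
    - {"z": -33.5}
    - {"z": -33.0}
    - {"z": -33.5}
    - {"x": 27.5,"y": -20.0,"az": -4.2}
    - {"x": 29.0,"y": -18.0,"z": 0.5,"az": -4.4}

```text
invalid input at $.rows[0]: expected keys x, y, z, ax, ay, az, gripper
```

Emit:
apply_moves:
  rows:
    - {"x": 30.0,"y": -15.5,"az": -4.2}
    - {"x": 31.5,"y": -13.0,"az": -4.2}
    - {"x": 32.0,"y": -11.5,"z": 0.5,"az": -4.4}
    - {"x": 33.0,"y": -8.5,"az": -4.2}
    - {"x": 33.5,"y": -6.0,"az": -4.2}

```text
invalid input at $.rows[0]: expected keys x, y, z, ax, ay, az, gripper
```

Emit:
apply_moves:
  rows:
    - {"x": 33.5,"y": -3.5,"az": -4.4}
    - {"x": 34.0,"y": -1.0,"z": 0.5,"az": -4.2}
    - {"x": 34.0,"y": 1.5,"az": -4.2}
    - {"x": 34.0,"y": 4.0,"az": -4.4}
    - {"x": 33.0,"y": 6.5,"z": 0.5,"az": -4.2}

```text
invalid input at $.rows[0]: expected keys x, y, z, ax, ay, az, gripper
```

Emit:
apply_moves:
  rows:
    - {"x": 33.0,"y": 9.0,"az": -4.2}
    - {"x": 32.0,"y": 11.0,"az": -4.4}
    - {"x": 31.0,"y": 14.0,"z": 0.5,"az": -4.2}
    - {"x": 30.0,"y": 16.0,"az": -4.2}
    - {"x": 28.5,"y": 18.0,"az": -4.4}

```text
invalid input at $.rows[0]: expected keys x, y, z, ax, ay, az, gripper
```

Emit:
apply_moves:
  rows:
    - {"x": 27.5,"y": 20.5,"z": 0.5,"az": -4.2}
    - {"x": 25.5,"y": 22.0,"az": -4.2}
    - {"x": 24.0,"y": 24.5,"az": -4.4}
    - {"x": 0,"gripper": 0.6}
    - {"x": 0,"gripper": 0.6}

```text
invalid input at $.rows[0]: expected keys x, y, z, ax, ay, az, gripper
```

Run:
```python
from h import *
from workcell import camera
o=get_obs();print(o['clock'],o['position'],o['joint_pos'].round(2),o['grip_width'],o['ft_force'])
c=camera('wrist');cv2.imwrite('pics/w1.png',c['color'][:,:,::-1]);print(c['fov_y'],c['cx'],c['cy'],list(c['rvec']),list(c['tvec']))
CAM['wrist']=(c['fov_y'],c['cx'],c['cy'],c['rvec'],c['tvec'])
for n,P in dict(piv=(-20,-101,72),fr=(-65,-125,66),br=(65,-125,66),fl=(-65,125,52),lip=lip(1.75),hinge=(63,24,52)).items():print(n,proj('wrist',c2w(p,[P])).round(0))
```

```text
0.1 [ 0.25287933 -0.57123046  0.24163104] [ 1.13  0.33 -0.06  1.46  0.02  1.35 -0.09] 0.997998896529569 [-0.19758392 -0.25142811  0.26775652]
71.16209396588907 316.64435611030797 234.95897777017856 [np.float64(-2.3995167369367505), np.float64(1.561572209957845), np.float64(0.2549955633631347)] [np.float64(-0.6249209894876753), np.float64(-0.04002828977433143), np.float64(0.3796083729730863)]
piv [[-231. -734.]]
fr [[-132. -547.]]
br [[ -237. -1066.]]
fl [[-556. -558.]]
lip [[-53379. -76681.]]
hinge [[ -528. -1008.]]
```

View pics/w1.png

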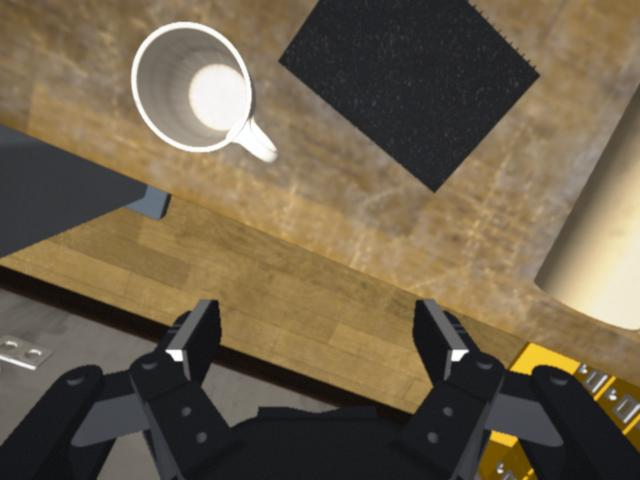

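The arm hasn't moved: every row needs all seven keys. The picture shows only the bench corner and the two open fingers at (200,340) and (435,340). I'll resend the rows with all keys.

```bash
sed -i "s/r={k:float(v) for k,v in zip(('x','y','z','ax','ay','az'),\[\*d,\*a\]) if v}/r={k:(round(float(v),1)+0.0) for k,v in zip(('x','y','z','ax','ay','az'),[*d,*a])}/; s/if g is not None:r\['gripper'\]=g/r['gripper']=g/; s/rows.append(r or {'x':0})/rows.append(r)/" h.py; tail -30 h.py | head -18
```

```text
T=lambda u,v:(u/4.6+250-.4,v/4.6+135-.4)
S=lambda u,v:(u/5.5+250-.4,v/5.5+165-.4)
from workcell import get_obs
import json
p=np.load('pose.npy')
def tool(phi=0,dyaw=0):  # y_tool toward case +x, tilted phi (deg) forward, dyaw deg extra about world z
    c,s=np.cos(np.radians(phi)),np.sin(np.radians(phi))
    M=np.array([[0,c,s],[1,0,0],[0,s,-c]])  # columns x,y,z in case axes
    return R.from_euler('z',p[2]+np.radians(dyaw))*R.from_matrix(M)
def plan(wps,start=None):
    """wps: list of (pos m world, R, n, gripper or None); prints rows in groups of 5"""
    if start is None:
        o=get_obs();start=(o['position'],R.from_quat(o['ee_rot']))
    P,Q=np.array(start[0]),start[1];rows=[]
    for pos,rot,n,g in wps:
        P0,Q0=P,Q;rv=(Q0.inv()*rot).as_rotvec()
        for i in range(1,n+1):
            tp=P0+(np.array(pos)-P0)*i/n;tq=Q0*R.from_rotvec(rv*i/n)
```

Emit:
apply_moves:
  rows:
    - {"x": 0,"y": 0,"z": -33.5,"ax": 0,"ay": 0,"az": 0,"gripper": 0}
    - {"x": 0,"y": 0,"z": -33,"ax": 0,"ay": 0,"az": 0,"gripper": 0}
    - {"x": 0,"y": 0,"z": -33.5,"ax": 0,"ay": 0,"az": 0,"gripper": 0}
    - {"x": 27.5,"y": -20,"z": 0,"ax": 0,"ay": 0,"az": -4.2,"gripper": 0}
    - {"x": 29,"y": -18,"z": 0.5,"ax": 0,"ay": 0,"az": -4.4,"gripper": 0}

```text
clock: 0.57
position: [0.2867, -0.5136, 0.3437]
ee_rot: [0.96, 0.279, 0.0, 0.002]
ft_force: [1.3, 0.1, -0.8]
grip_width: 0.998
grasp_force: 0.0
```

Emit:
apply_moves:
  rows:
    - {"x": 30,"y": -15.5,"z": 0,"ax": 0,"ay": 0,"az": -4.2,"gripper": 0}
    - {"x": 31.5,"y": -13,"z": 0,"ax": 0,"ay": 0,"az": -4.2,"gripper": 0}
    - {"x": 32,"y": -11.5,"z": 0.5,"ax": 0,"ay": 0,"az": -4.4,"gripper": 0}
    - {"x": 33,"y": -8.5,"z": 0,"ax": 0,"ay": 0,"az": -4.2,"gripper": 0}
    - {"x": 33.5,"y": -6,"z": 0,"ax": 0,"ay": 0,"az": -4.2,"gripper": 0}

```text
clock: 0.98
position: [0.3732, -0.364, 0.3412]
ee_rot: [0.891, 0.453, -0.0, 0.0]
ft_force: [0.6, -1.3, -0.1]
grip_width: 0.999
grasp_force: 0.0
```

Emit:
apply_moves:
  rows:
    - {"x": 33.5,"y": -3.5,"z": 0,"ax": 0,"ay": 0,"az": -4.4,"gripper": 0.2}
    - {"x": 34,"y": -1,"z": 0.5,"ax": 0,"ay": 0,"az": -4.2,"gripper": 0.3}
    - {"x": 34,"y": 1.5,"z": 0,"ax": 0,"ay": 0,"az": -4.2,"gripper": 0.4}
    - {"x": 34,"y": 4,"z": 0,"ax": 0,"ay": 0,"az": -4.4,"gripper": 0.5}
    - {"x": 33,"y": 6.5,"z": 0.5,"ax": 0,"ay": 0,"az": -4.2,"gripper": 0.6}

```text
clock: 1.4
position: [0.4587, -0.2175, 0.3403]
ee_rot: [0.792, 0.611, -0.0, 0.0]
ft_force: [0.2, -0.0, 0.1]
grip_width: 0.404
grasp_force: 0.0
```

Emit:
apply_moves:
  rows:
    - {"x": 33,"y": 9,"z": 0,"ax": 0,"ay": 0,"az": -4.2,"gripper": 0.6}
    - {"x": 32,"y": 11,"z": 0,"ax": 0,"ay": 0,"az": -4.4,"gripper": 0.6}
    - {"x": 31,"y": 14,"z": 0.5,"ax": 0,"ay": 0,"az": -4.2,"gripper": 0.6}
    - {"x": 30,"y": 16,"z": 0,"ax": 0,"ay": 0,"az": -4.2,"gripper": 0.6}
    - {"x": 28.5,"y": 18,"z": 0,"ax": 0,"ay": 0,"az": -4.4,"gripper": 0.6}

```text
clock: 1.82
position: [0.544, -0.0709, 0.3397]
ee_rot: [0.665, 0.747, -0.0, 0.0]
ft_force: [0.4, -0.1, -0.5]
grip_width: 0.4
grasp_force: 0.0
```

Emit:
apply_moves:
  rows:
    - {"x": 27.5,"y": 20.5,"z": 0.5,"ax": 0,"ay": 0,"az": -4.2,"gripper": 0.6}
    - {"x": 25.5,"y": 22,"z": 0,"ax": 0,"ay": 0,"az": -4.2,"gripper": 0.6}
    - {"x": 24,"y": 24.5,"z": 0,"ax": 0,"ay": 0,"az": -4.4,"gripper": 0.6}
    - {"x": 0,"y": 0,"z": 0,"ax": 0,"ay": 0,"az": 0,"gripper": 0.6}

```text
clock: 2.15
position: [0.5962, 0.023, 0.3383]
ee_rot: [0.573, 0.819, 0.001, -0.002]
ft_force: [0.4, 1.2, -0.3]
grip_width: 0.401
grasp_force: 0.0
```

Run:
```python
from h import *
from workcell import camera
o=get_obs();print(o['clock'],o['position'],(tool().inv()*R.from_quat(o['ee_rot'])).as_rotvec(degrees=True),o['joint_pos'].round(2),o['grip_width'],o['ft_force'])
c=camera('wrist');cv2.imwrite('pics/w1.png',c['color'][:,:,::-1]);print(c['fov_y'],c['cx'],c['cy'],list(c['rvec']),list(c['tvec']))
CAM['wrist']=(c['fov_y'],c['cx'],c['cy'],c['rvec'],c['tvec'])
for n,P in dict(piv=(-20,-101,72),fr=(-65,-125,66),br=(65,-125,66),fl=(-65,125,52),lip=lip(1.75),hinge=(63,24,52)).items():print(n,proj('wrist',c2w(p,[P])).round(0))
```

```text
2.15 [0.59620444 0.02300842 0.33827855] [-0.0181108   0.22995766 -0.7748183 ] [ 0.41  0.31 -0.67  1.35  0.18  1.55  0.11] 0.4010621366821656 [ 0.39060947  1.20462219 -0.28412084]
71.16209396588907 316.64435611030797 234.95897777017856 [np.float64(-2.7866070911091714), np.float64(-0.49154401701298867), np.float64(-0.07828906663921907)] [np.float64(-0.568757544220301), np.float64(-0.24318021245800797), np.float64(0.41357998467846463)]
piv [[263. 304.]]
fr [[231. 317.]]
br [[326. 318.]]
fl [[220. 125.]]
lip [[366. 251.]]
hinge [[326. 210.]]
```

View pics/w1.png

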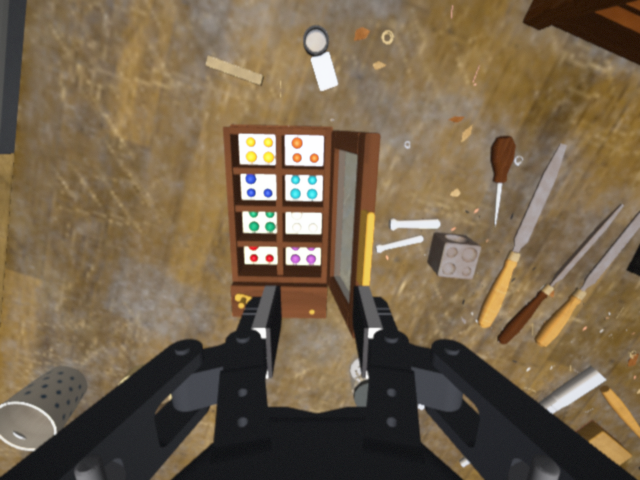

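The wrist view shows the case with fr at (232,317), br at (326,317) and fl near (228,130). The brass lip runs from (371,213) to (366,285), and the fingers are at columns 265 and 368. The prediction is close, with a slight yaw error, so I'll refine it numerically.

Run:
```python
from h import *
im=cv2.imread('pics/w1.png');h=cv2.cvtColor(im,cv2.COLOR_BGR2HSV)
m=cv2.inRange(h,(18,130,120),(32,255,255));m[:,:355]=0;m[:,385:]=0;m[:200]=0;m[300:]=0
ys,xs=np.nonzero(m)
for r in (ys.min()+2,(ys.min()+ys.max())//2,ys.max()-2):print('lip',r,xs[ys==r].min(),xs[ys==r].max())
print(ys.min(),ys.max())
m2=cv2.inRange(h,(18,130,120),(32,255,255));n,l,s,c=cv2.connectedComponentsWithStats(m2[285:325,225:335]);print('btn',[(s[i,:5]+[225,285,0,0,0],c[i]+[225,285]) for i in range(1,n) if s[i,4]>5])
g=cv2.GaussianBlur(cv2.cvtColor(im,cv2.COLOR_BGR2GRAY),(3,3),0).astype(int)
for r in (135,150,180,210,240,270,290,310):print(r,g[r,216:250:1])
for c in (240,260,280,300,320):print('c',c,g[118:140,c])
print('fr edge', g[285:330,238])
CAM['wrist']=(71.16209396588907,316.64435611030797,234.95897777017856,[-2.7866070911091714,-0.49154401701298867,-0.07828906663921907],[-0.568757544220301,-0.24318021245800797,0.41357998467846463])
for y in (125,60,0,-60):print(y,proj('wrist',c2w(p,[(-65,y,52),(-68,y,7)])).round(1))
for y in (-38,38):print('lip',proj('wrist',c2w(p,lip(1.75)+[0,y,0])).round(1))
```

```text
lip 212 361 372
lip 254 359 371Traceback (most recent call last):
  File "<stdin>", line 5, in <module>
    return umr_minimum(a, axis, None, out, keepdims, initial, where)
ValueError: zero-size array to reduction operation minimum which has no identity
```

Run:
```python
from h import *
im=cv2.imread('pics/w1.png');h=cv2.cvtColor(im,cv2.COLOR_BGR2HSV)
m=cv2.inRange(h,(18,130,120),(32,255,255));m[:,:355]=0;m[:,385:]=0;m[:200]=0;m[300:]=0
for r in range(208,292,8):
    x=np.nonzero(m[r])[0]; print('lip',r,(x.min(),x.max()) if len(x) else None)
m2=cv2.inRange(h,(15,110,90),(34,255,255));n,l,s,c=cv2.connectedComponentsWithStats(m2[285:325,225:335]);print('btn',[(s[i,:5]+[225,285,0,0,0],(c[i]+[225,285]).round(1)) for i in range(1,n) if s[i,4]>5])
g=cv2.GaussianBlur(cv2.cvtColor(im,cv2.COLOR_BGR2GRAY),(3,3),0).astype(int)
for r in (135,150,210,270,310):print(r,*g[r,216:242])
for c in (240,300):print('c',c,*g[118:140,c])
CAM['wrist']=(71.16209396588907,316.64435611030797,234.95897777017856,[-2.7866070911091714,-0.49154401701298867,-0.07828906663921907],[-0.568757544220301,-0.24318021245800797,0.41357998467846463])
for y in (125,60,0,-60):print(y,proj('wrist',c2w(p,[(-65,y,52),(-68,y,7)])).round(1))
print('piv,stud',proj('wrist',c2w(p,[(-20,-101,73),(-47,-101,90)])).round(1))
for y in (-38,38):print('lip',proj('wrist',c2w(p,lip(1.75)+[0,y,0])).round(1))
```

```text
lip 208 None
lip 216 (np.int64(361), np.int64(375))
lip 224 (np.int64(361), np.int64(374))
lip 232 (np.int64(360), np.int64(373))
lip 240 (np.int64(360), np.int64(373))
lip 248 (np.int64(359), np.int64(372))
lip 256 (np.int64(359), np.int64(371))
lip 264 (np.int64(358), np.int64(371))
lip 272 (np.int64(358), np.int64(370))
lip 280 (np.int64(357), np.int64(369))
lip 288 None
btn [(array([225, 285,   6,   9,  27]), array([227.7, 288.9])), (array([320, 287,  15,  32, 149]), array([328.8, 301.8])), (array([234, 293,  19,  16, 189]), array([241.9, 299.5])), (array([228, 299,   3,   4,   6]), array([229.5, 300.3])), (array([332, 306,   3,   5,   9]), array([333.4, 307.9])), (array([309, 309,   6,   6,  32]), array([311.5, 311.5])), (array([225, 313,   3,   4,   8]), array([226.1, 314.8])), (array([237, 317,   4,   2,   6]), array([238.8, 317.3])), (array([282, 318,   9,   6,  19]), array([284.3, 319.3])), (array([227, 322,   5,   3,  14]), array([228.9, 323.1]))]
135 128 128 128 128 129 129 121 106 92 87 86 85 82 72 56 45 42 43 44 44 50 87 161 226 249 251
150 132 132 133 135 137 138 136 127 110 95 90 89 88 83 69 51 38 35 35 34 36 53 109 188 240 253
210 132 131 130 128 126 124 123 122 123 122 120 113 103 95 92 92 90 82 71 71 80 86 87 87 88 95
270 118 119 118 116 115 115 116 118 120 121 122 122 121 120 117 111 103 99 97 96 89 72 53 40 37 38
310 119 119 119 119 119 119 119 118 119 121 123 126 127 126 120 108 96 90 88 88 88 88 89 90 92 91
c 240 130 128 126 123 121 116 107 97 90 87 88 89 89 92 114 166 223 249 253 253 253 253
c 300 115 115 115 115 116 116 113 104 93 87 88 91 93 94 95 106 148 207 240 236 207 176
125 [[220.  125.1]
 [227.1 125.1]]
60 [[224.  180.2]
 [230.4 175.1]]
0 [[227.3 226.6]
 [233.2 217.5]]
-60 [[230.4 269.1]
 [235.8 256.7]]
piv,stud [[262.4 304.3]
 [239.3 310.7]]
lip [[363.8 291. ]]
lip [[369.1 208.1]]
```

The measured edges and lip both sit about 2 mm further toward +x of the case than predicted, so I'll shift the pose and cage the lip.

Run:
```python
from h import *
d=.002;p[0]+=d*np.cos(p[2]);p[1]+=d*np.sin(p[2]);np.save('pose.npy',p)
B=lambda th,dx:c2w(p,lip(th)+[dx,0,0])[0]
a=B(1.75,0)
W=lambda x,z:c2w(p,[(x,24,z)])[0]
print('A');s=plan([(a+[0,0,.05],tool(),5,.7),(a+[0,0,.0],tool(),4,.7),(a,tool(),1,.7)])
```

```text
A
[{"x": -4.0, "y": 9.5, "z": 18.0, "ax": 0.0, "ay": 0.0, "az": 0.0, "gripper": 0.7}, {"x": -4.0, "y": 9.5, "z": 18.0, "ax": 0.0, "ay": 0.0, "az": 0.2, "gripper": 0.7}, {"x": -4.0, "y": 9.5, "z": 17.5, "ax": 0.0, "ay": 0.0, "az": 0.0, "gripper": 0.7}, {"x": -4.5, "y": 9.0, "z": 18.0, "ax": 0.0, "ay": -0.2, "az": 0.2, "gripper": 0.7}, {"x": -3.5, "y": 9.5, "z": 18.0, "ax": 0.0, "ay": 0.0, "az": 0.0, "gripper": 0.7}]
[{"x": 0.0, "y": 0.0, "z": 12.5, "ax": 0.0, "ay": 0.0, "az": 0.0, "gripper": 0.7}, {"x": 0.0, "y": 0.0, "z": 12.5, "ax": 0.0, "ay": 0.0, "az": 0.0, "gripper": 0.7}, {"x": 0.0, "y": 0.0, "z": 12.5, "ax": 0.0, "ay": 0.0, "az": 0.0, "gripper": 0.7}, {"x": 0.0, "y": 0.0, "z": 12.5, "ax": 0.0, "ay": 0.0, "az": 0.0, "gripper": 0.7}, {"x": 0.0, "y": 0.0, "z": 0.0, "ax": 0.0, "ay": 0.0, "az": 0.0, "gripper": 0.7}]
end [0.6465 0.0168 0.1989]
```

Emit:
apply_moves:
  rows:
    - {"x": -4,"y": 9.5,"z": 18,"ax": 0,"ay": 0,"az": 0,"gripper": 0.7}
    - {"x": -4,"y": 9.5,"z": 18,"ax": 0,"ay": 0,"az": 0.2,"gripper": 0.7}
    - {"x": -4,"y": 9.5,"z": 17.5,"ax": 0,"ay": 0,"az": 0,"gripper": 0.7}
    - {"x": -4.5,"y": 9,"z": 18,"ax": 0,"ay": 0,"az": 0.2,"gripper": 0.7}
    - {"x": -3.5,"y": 9.5,"z": 18,"ax": 0,"ay": 0,"az": 0,"gripper": 0.7}

```text
clock: 2.62
position: [0.6464, 0.0106, 0.2488]
ee_rot: [0.583, 0.813, -0.0, 0.0]
ft_force: [1.1, -0.3, 0.5]
grip_width: 0.298
grasp_force: 0.0
```

Emit:
apply_moves:
  rows:
    - {"x": 0,"y": 0,"z": 10,"ax": 0,"ay": 0,"az": 0,"gripper": 0.7}
    - {"x": 0,"y": 0,"z": 5,"ax": 0,"ay": 0,"az": 0,"gripper": 0.7}
    - {"x": 0,"y": 0,"z": 0,"ax": 0,"ay": 0,"az": 0,"gripper": 0.7}

```text
clock: 2.87
position: [0.6453, 0.0117, 0.234]
ee_rot: [0.582, 0.813, -0.001, -0.001]
ft_force: [-0.5, -0.4, -0.4]
grip_width: 0.298
grasp_force: 0.0
```

Run:
```python
from h import *
from workcell import camera
o=get_obs();print(o['clock'],o['position'],(tool().inv()*R.from_quat(o['ee_rot'])).as_rotvec(degrees=True),o['joint_pos'].round(2),o['grip_width'],o['ft_force'])
c=camera('wrist');cv2.imwrite('pics/w2.png',cv2.resize(c['color'][190:430,180:460,::-1],None,fx=2.4,fy=2.4))
CAM['wrist']=(c['fov_y'],c['cx'],c['cy'],c['rvec'],c['tvec'])
for y in (-37.5,37.5):print('lip',(proj('wrist',c2w(p,lip(1.75)+[0,y,0]))-[180,190])*2.4)
t=o['position'];q=R.from_quat(o['ee_rot'])
for s in (-1,1):
    print('tip',s,(proj('wrist',[t+q.apply([0,s*.01275,.011])])-[180,190])*2.4)
```

```text
2.8667 [0.64532822 0.01170778 0.23395971] [0.10091291 0.01615655 0.40627653] [ 0.37  0.45 -0.63  1.38  0.27  1.39  0.07] 0.29772351396230295 [-0.51430521 -0.43986973 -0.43377676]
lip [[339.13101504 341.45682097]]
lip [[338.09417401  34.27213602]]
tip -1 [[260.12099559 268.74834724]]
tip 1 [[389.1802497  268.75536312]]
```

View pics/w2.png

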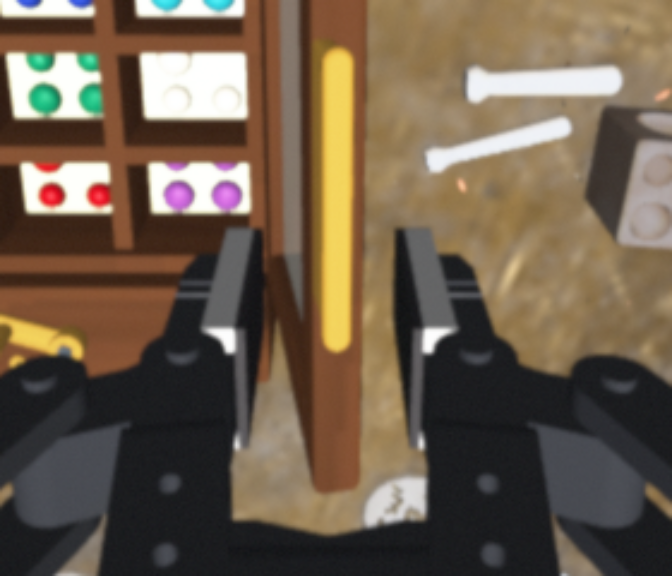

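The bead (column 338) sits centred in the cage, with the finger faces at columns 263 and 395. I'll descend around the lip, then push it forward slowly.

Emit:
apply_moves:
  rows:
    - {"x": 2,"y": 1,"z": 12,"ax": 0,"ay": 0,"az": 0,"gripper": 0.7}
    - {"x": 0,"y": 0,"z": 12,"ax": 0,"ay": 0,"az": 0,"gripper": 0.7}
    - {"x": 0,"y": 0,"z": 11,"ax": 0,"ay": 0,"az": 0,"gripper": 0.7}
    - {"x": 0,"y": 0,"z": 0,"ax": 0,"ay": 0,"az": 0,"gripper": 0.7}

```text
clock: 3.25
position: [0.6451, 0.0143, 0.1967]
ee_rot: [0.581, 0.814, -0.001, -0.001]
ft_force: [-0.9, -0.2, -0.8]
grip_width: 0.299
grasp_force: 0.0
```

Emit:
apply_moves:
  rows:
    - {"x": 0,"y": -6,"z": 0,"ax": 0,"ay": 0,"az": 0,"gripper": 0.7}
    - {"x": 0,"y": -6,"z": 0,"ax": 0,"ay": 0,"az": 0,"gripper": 0.7}
    - {"x": 0,"y": -6,"z": 0,"ax": 0,"ay": 0,"az": 0,"gripper": 0.7}
    - {"x": 0,"y": -6,"z": 0,"ax": 0,"ay": 0,"az": 0,"gripper": 0.7}
    - {"x": 0,"y": 0,"z": 0,"ax": 0,"ay": 0,"az": 0,"gripper": 0.7}

```text
clock: 3.67
position: [0.623, 0.0061, 0.2005]
ee_rot: [0.582, 0.813, -0.0, 0.001]
ft_force: [0.4, 0.1, -0.5]
grip_width: 0.302
grasp_force: 0.3
```

```bash
cat > st.py <<'E'
from h import *
from workcell import camera
import sys
o=get_obs();t=o['position'];q=R.from_euler('z',-p[2])
print(o['clock'],'case',(q.apply(t-[p[0],p[1],0])*1000).round(1),(tool().inv()*R.from_quat(o['ee_rot'])).as_rotvec(degrees=True).round(1),o['joint_pos'].round(2),'w',round(float(o['grip_width']),3),'F',q.apply(o['ft_force']).round(2))
c=camera('wrist');im=c['color'][:,:,::-1].copy();CAM['wrist']=(c['fov_y'],c['cx'],c['cy'],c['rvec'],c['tvec'])
h=cv2.cvtColor(im,cv2.COLOR_BGR2HSV);m=cv2.inRange(h,(18,130,120),(32,255,255))
n,l,s,cc=cv2.connectedComponentsWithStats(m)
for i in range(1,n):
    if s[i,4]>120:print('yellow',s[i],cc[i].round(1))
for th in np.arange(0,1.8,.1):
    print(round(th,1),proj('wrist',c2w(p,[lip(th)]))[0].round(0),end=' ')
if len(sys.argv)>1:cv2.imwrite(f'pics/{sys.argv[1]}.png',im)
E
python3 st.py a1
```

```text
3.6667 case [ 67.2  21.8 200.5] [-0.  -0.1  0.4] [ 0.4   0.42 -0.64  1.5   0.26  1.3   0.07] w 0.302 F [ 0.41 -0.03 -0.45]
yellow [513   0  16  14 135] [521.    4.4]
yellow [ 528    0   91   88 3841] [572.8  32.8]
yellow [  6   9  27  20 302] [17.8 17.9]
yellow [ 13  52  13  23 166] [19.1 62.1]
yellow [190 115  14  14 151] [196.8 121.4]
yellow [216 115  12  14 141] [221.8 121.3]
yellow [192 135  16  17 196] [199.1 143. ]
yellow [217 136  13  16 175] [223.4 143.1]
yellow [ 104  212   62   74 1525] [131.8 246.9]
yellow [142 220  22  31 366] [154.2 232.4]
yellow [ 329  228   19  157 2479] [337.5 306.3]
yellow [101 274  24  20 271] [113.7 283.9]
yellow [ 527  281   53   92 1404] [552.6 329.7]
yellow [413 287  21  14 144] [422.  292.8]
yellow [114 303  41  19 292] [134.5 310.7]
yellow [598 356  42  76 866] [619.1 394.2]
0.0 [135. 221.] 0.1 [127. 226.] 0.2 [120. 232.] 0.3 [114. 238.] 0.4 [111. 245.] 0.5 [109. 252.] 0.6 [110. 259.] 0.7 [115. 267.] 0.8 [123. 274.] 0.9 [134. 282.] 1.0 [150. 289.] 1.1 [171. 296.] 1.2 [196. 302.] 1.3 [224. 307.] 1.4 [256. 310.] 1.5 [289. 312.] 1.6 [324. 312.] 1.7 [357. 309.]
```

Emit:
apply_moves:
  rows:
    - {"x": 0,"y": -4,"z": 0,"ax": 0,"ay": 0,"az": 0,"gripper": 0.7}
    - {"x": 0,"y": -4,"z": 0,"ax": 0,"ay": 0,"az": 0,"gripper": 0.7}
    - {"x": 0,"y": -4,"z": 0,"ax": 0,"ay": 0,"az": 0,"gripper": 0.7}
    - {"x": 0,"y": -4,"z": 0,"ax": 0,"ay": 0,"az": 0,"gripper": 0.7}
    - {"x": 0,"y": -4,"z": 0,"ax": 0,"ay": 0,"az": 0,"gripper": 0.7}

```text
clock: 4.13
position: [0.6044, 0.0002, 0.1998]
ee_rot: [0.582, 0.814, -0.0, -0.0]
ft_force: [0.3, 0.4, 0.1]
grip_width: 0.306
grasp_force: 0.1
```

Emit:
apply_moves:
  rows:
    - {"x": 0,"y": -3,"z": 0,"ax": 0,"ay": 0,"az": 0,"gripper": 0.7}
    - {"x": 0,"y": -3,"z": 0,"ax": 0,"ay": 0,"az": 0,"gripper": 0.7}
    - {"x": 0,"y": -3,"z": 0,"ax": 0,"ay": 0,"az": 0,"gripper": 0.7}
    - {"x": 0,"y": -2,"z": 0,"ax": 0,"ay": 0,"az": 0,"gripper": 0.7}
    - {"x": 0,"y": 0,"z": 0,"ax": 0,"ay": 0,"az": 0,"gripper": 0.7}

```text
clock: 4.55
position: [0.5941, -0.0035, 0.1998]
ee_rot: [0.582, 0.813, -0.0, 0.0]
ft_force: [-0.5, 0.4, -1.0]
grip_width: 0.302
grasp_force: 0.0
```

```bash
sed -i 's/s\[i,4\]>120/s[i,4]>1000/' st.py; python3 st.py a2
```

```text
4.55 case [ 36.8  22.2 199.8] [ 0.  -0.   0.4] [ 0.45  0.36 -0.65  1.58  0.22  1.28  0.1 ] w 0.302 F [-0.36  0.53 -0.99]
yellow [ 563    0   76   81 2448] [599.7  32.2]
yellow [ 128  213   67   84 1925] [156.9 253.6]
yellow [ 321  229   23  157 2364] [333.3 308.7]
yellow [ 554  282   55   92 1436] [581.3 330.3]
0.0 [170. 222.] 0.1 [164. 227.] 0.2 [159. 233.] 0.3 [156. 239.] 0.4 [155. 245.] 0.5 [156. 252.] 0.6 [160. 260.] 0.7 [167. 267.] 0.8 [177. 275.] 0.9 [192. 283.] 1.0 [211. 291.] 1.1 [234. 297.] 1.2 [261. 303.] 1.3 [292. 308.] 1.4 [325. 312.] 1.5 [359. 313.] 1.6 [393. 313.] 1.7 [427. 311.]
```

Emit:
apply_moves:
  rows:
    - {"x": 0,"y": -2,"z": 0,"ax": 0,"ay": 0,"az": 0,"gripper": 0.7}
    - {"x": 0,"y": -2,"z": 0,"ax": 0,"ay": 0,"az": 0,"gripper": 0.7}
    - {"x": 0,"y": -1,"z": 0,"ax": 0,"ay": 0,"az": 0,"gripper": 0.7}
    - {"x": 0,"y": 0,"z": 0,"ax": 0,"ay": 0,"az": 0,"gripper": 0.7}
    - {"x": 0,"y": 0,"z": 0,"ax": 0,"ay": 0,"az": 0,"gripper": 0.7}

```text
clock: 5.02
position: [0.5897, -0.0049, 0.1998]
ee_rot: [0.582, 0.814, -0.0, 0.0]
ft_force: [-0.9, -0.6, -0.0]
grip_width: 0.296
grasp_force: 0.0
```

Emit:
apply_moves:
  rows:
    - {"x": 0,"y": -5,"z": 2,"ax": 0,"ay": 0,"az": 0,"gripper": 0.7}
    - {"x": 0,"y": -6,"z": 3,"ax": 0,"ay": 0,"az": 0,"gripper": 0.7}
    - {"x": 0,"y": -6,"z": 4,"ax": 0,"ay": 0,"az": 0,"gripper": 0.7}
    - {"x": 0,"y": -5,"z": 4,"ax": 0,"ay": 0,"az": 0,"gripper": 0.7}
    - {"x": 0,"y": 0,"z": 0,"ax": 0,"ay": 0,"az": 0,"gripper": 0.7}

```text
clock: 5.43
position: [0.5673, -0.0128, 0.1857]
ee_rot: [0.582, 0.813, -0.001, -0.001]
ft_force: [-0.7, 0.2, -0.4]
grip_width: 0.303
grasp_force: 0.3
```

```bash
python3 st.py a3; python3 -c "
from h import *
for th in (1.3,1.2,1.1,1.0,.8,.6,.4,.2,0):print(th,lip(th).round(1))"
```

```text
5.4333 case [  8.4  22.3 185.7] [ 0.1 -0.   0.4] [ 0.49  0.31 -0.65  1.66  0.2   1.23  0.12] w 0.303 F [-0.62  0.38 -0.4 ]
yellow [ 148  215   70   88 1986] [179.3 258.3]
yellow [ 283  231   36  158 4518] [302.1 305.9]
yellow [ 590  288   50   96 1429] [617.2 342.1]
0.0 [199. 227.] 0.1 [193. 232.] 0.2 [190. 239.] 0.3 [188. 245.] 0.4 [189. 253.] 0.5 [192. 261.] 0.6 [198. 269.] 0.7 [208. 278.] 0.8 [222. 287.] 0.9 [241. 296.] 1.0 [264. 305.] 1.1 [291. 313.] 1.2 [323. 320.] 1.3 [359. 326.] 1.4 [396. 330.] 1.5 [435. 332.] 1.6 [473. 332.] 1.7 [509. 330.] 1.3 [ 26.2  24.  197.5]
1.2 [ 11.9  24.  193.1]
1.1 [ -1.9  24.  187.3]
1.0 [-15.1  24.  180.1]
0.8 [-39.  24. 162.]
0.6 [-58.8  24.  139.6]
0.4 [-73.8  24.  113.6]
0.2 [-83.3  24.   85.2]
0 [-87.   24.   55.5]
```

The lid is caught on the front finger at about 1.1 rad (bead near column 290). Next I'll lower it while tilting the tool forward, in stages.

```bash
cat >> h.py <<'E'
def sched(L,start=None):
    """L: (theta,phi,w) per row"""
    W=[]
    for th,ph,w in L:
        W.append((tcpfor(th,ph,85*w,11,11-13*max(w-.08,0)/.92),tool(ph),1,round(1-w,2)))
    return plan(W,start)
E
python3 - <<'E'
from h import *
L=[(1.1-.04*i,2.4*i,.3) for i in range(1,6)]
L+=[(.9-.025*i,12+i,.3+.65*i/8) for i in range(1,9)]
s=sched(L)
E
```

```text
[{"x": 1.5, "y": -7.0, "z": 4.5, "ax": -2.4, "ay": 0.0, "az": -0.4, "gripper": 0.7}, {"x": 0.0, "y": -5.5, "z": 2.0, "ax": -2.4, "ay": 0.0, "az": 0.0, "gripper": 0.7}, {"x": 0.0, "y": -5.0, "z": 2.5, "ax": -2.4, "ay": 0.0, "az": 0.0, "gripper": 0.7}, {"x": 0.0, "y": -5.5, "z": 2.5, "ax": -2.4, "ay": 0.0, "az": 0.0, "gripper": 0.7}, {"x": 0.0, "y": -5.0, "z": 2.0, "ax": -2.4, "ay": 0.0, "az": 0.0, "gripper": 0.7}]
[{"x": 0.0, "y": 0.0, "z": 2.5, "ax": -1.0, "ay": 0.0, "az": 0.0, "gripper": 0.62}, {"x": 0.0, "y": 0.5, "z": 2.5, "ax": -1.0, "ay": 0.0, "az": 0.0, "gripper": 0.54}, {"x": 0.0, "y": 0.0, "z": 2.5, "ax": -1.0, "ay": 0.0, "az": 0.0, "gripper": 0.46}, {"x": 0.0, "y": 0.5, "z": 2.5, "ax": -1.0, "ay": 0.0, "az": 0.0, "gripper": 0.38}, {"x": 0.0, "y": 0.0, "z": 2.5, "ax": -1.0, "ay": 0.0, "az": 0.0, "gripper": 0.29}]
[{"x": 0.0, "y": 0.5, "z": 2.5, "ax": -1.0, "ay": 0.0, "az": 0.0, "gripper": 0.21}, {"x": 0.0, "y": 0.0, "z": 2.5, "ax": -1.0, "ay": 0.0, "az": 0.0, "gripper": 0.13}, {"x": 0.0, "y": 0.5, "z": 2.0, "ax": -1.0, "ay": 0.0, "az": 0.0, "gripper": 0.05}]
end [ 0.5487 -0.0177  0.1524]
```

Emit:
apply_moves:
  rows:
    - {"x": 1.5,"y": -7,"z": 4.5,"ax": -2.4,"ay": 0,"az": -0.4,"gripper": 0.7}
    - {"x": 0,"y": -5.5,"z": 2,"ax": -2.4,"ay": 0,"az": 0,"gripper": 0.7}
    - {"x": 0,"y": -5,"z": 2.5,"ax": -2.4,"ay": 0,"az": 0,"gripper": 0.7}
    - {"x": 0,"y": -5.5,"z": 2.5,"ax": -2.4,"ay": 0,"az": 0,"gripper": 0.7}
    - {"x": 0,"y": -5,"z": 2,"ax": -2.4,"ay": 0,"az": 0,"gripper": 0.7}

```text
clock: 5.9
position: [0.5428, -0.0195, 0.1712]
ee_rot: [0.575, 0.811, 0.086, 0.061]
ft_force: [-1.8, 0.3, -1.4]
grip_width: 0.302
grasp_force: 0.4
```

Emit:
apply_moves:
  rows:
    - {"x": 0,"y": 0,"z": 0,"ax": 0,"ay": 0,"az": 0,"gripper": 0.7}
    - {"x": 0,"y": 0,"z": 0,"ax": 0,"ay": 0,"az": 0,"gripper": 0.7}
    - {"x": 0,"y": 0,"z": 0,"ax": 0,"ay": 0,"az": 0,"gripper": 0.7}
    - {"x": 0,"y": 0,"z": 0,"ax": 0,"ay": 0,"az": 0,"gripper": 0.7}

```text
clock: 6.23
position: [0.5437, -0.0192, 0.1717]
ee_rot: [0.575, 0.811, 0.085, 0.061]
ft_force: [-1.5, 0.5, 0.2]
grip_width: 0.299
grasp_force: 0.8
```

```bash
python3 st.py a4
```

```text
6.2333 case [-16.   24.  171.7] [-12.   -0.   -0.1] [ 0.64  0.13 -0.68  1.9   0.02  0.94  0.29] w 0.299 F [-1.28  0.95  0.23]
yellow [ 560    0   61   95 2411] [589.4  38.4]
yellow [ 111  229   86  102 2796] [149.7 277.1]
yellow [ 276  235   43  160 4534] [301.2 312.1]
0.0 [187. 241.] 0.1 [185. 248.] 0.2 [186. 255.] 0.3 [189. 263.] 0.4 [196. 272.] 0.5 [206. 281.] 0.6 [220. 291.] 0.7 [239. 300.] 0.8 [262. 309.] 0.9 [290. 318.] 1.0 [322. 325.] 1.1 [358. 331.] 1.2 [395. 335.] 1.3 [434. 337.] 1.4 [471. 337.] 1.5 [507. 335.] 1.6 [538. 330.] 1.7 [565. 324.]
```

View pics/a4.png

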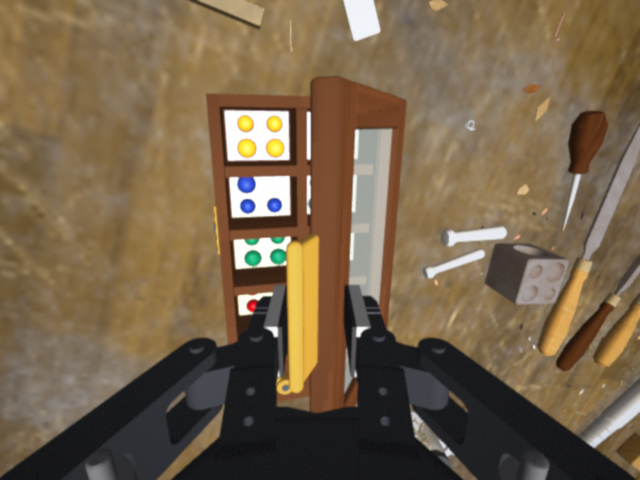

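The bead rests on the front finger at (294,310), θ≈0.9, and the back finger is near the frame at (350,300). I'll open the gripper while keeping the front finger in place.

Emit:
apply_moves:
  rows:
    - {"x": 0,"y": 0,"z": 2.5,"ax": -1,"ay": 0,"az": 0,"gripper": 0.62}
    - {"x": 0,"y": 0.5,"z": 2.5,"ax": -1,"ay": 0,"az": 0,"gripper": 0.54}
    - {"x": 0,"y": 0,"z": 2.5,"ax": -1,"ay": 0,"az": 0,"gripper": 0.46}
    - {"x": 0,"y": 0.5,"z": 2.5,"ax": -1,"ay": 0,"az": 0,"gripper": 0.38}
    - {"x": 0,"y": 0,"z": 2.5,"ax": -1,"ay": 0,"az": 0,"gripper": 0.29}

```text
clock: 6.7
position: [0.5473, -0.0176, 0.1593]
ee_rot: [0.572, 0.807, 0.121, 0.086]
ft_force: [-2.3, -0.4, 0.4]
grip_width: 0.707
grasp_force: 0.9
```

Emit:
apply_moves:
  rows:
    - {"x": 0,"y": 0.5,"z": 2.5,"ax": -1,"ay": 0,"az": 0,"gripper": 0.21}
    - {"x": 0,"y": 0,"z": 2.5,"ax": -1,"ay": 0,"az": 0,"gripper": 0.13}
    - {"x": 0,"y": 0.5,"z": 2,"ax": -1,"ay": 0,"az": 0,"gripper": 0.05}
    - {"x": 0,"y": 0,"z": 0,"ax": 0,"ay": 0,"az": 0,"gripper": 0.05}

```text
clock: 7.03
position: [0.5494, -0.0169, 0.1524]
ee_rot: [0.57, 0.803, 0.142, 0.1]
ft_force: [-0.5, 0.1, -1.2]
grip_width: 0.951
grasp_force: 0.5
```

```bash
python3 st.py a5
python3 - <<'E'
from h import *
n=16
sched([(.7-.4*i/10,20+.3*i,.95) for i in range(1,11)])
E
```

```text
7.0333 case [ -9.8  24.3 152.4] [-20.   0.  -0.] [ 0.69  0.08 -0.69  2.02 -0.1   0.73  0.41] w 0.951 F [-0.47  0.3  -1.22]
yellow [  56  236   97  131 4309] [ 99.1 301.1]
yellow [ 211  243   52  173 6772] [237.5 325.3]
0.0 [148. 259.] 0.1 [147. 268.] 0.2 [149. 278.] 0.3 [155. 288.] 0.4 [165. 299.] 0.5 [179. 310.] 0.6 [199. 321.] 0.7 [224. 332.] 0.8 [254. 342.] 0.9 [290. 350.] 1.0 [329. 357.] 1.1 [370. 361.] 1.2 [413. 362.] 1.3 [454. 361.] 1.4 [492. 357.] 1.5 [526. 350.] 1.6 [555. 342.] 1.7 [577. 332.] [{"x": -0.5, "y": -6.0, "z": 3.0, "ax": -0.4, "ay": 0.0, "az": 0.0, "gripper": 0.05}, {"x": 0.0, "y": -5.0, "z": 2.5, "ax": -0.2, "ay": 0.0, "az": 0.0, "gripper": 0.05}, {"x": 0.0, "y": -5.0, "z": 3.5, "ax": -0.4, "ay": 0.0, "az": 0.0, "gripper": 0.05}, {"x": 0.0, "y": -5.0, "z": 3.0, "ax": -0.2, "ay": 0.0, "az": 0.0, "gripper": 0.05}, {"x": 0.0, "y": -4.5, "z": 3.5, "ax": -0.4, "ay": 0.0, "az": 0.0, "gripper": 0.05}]
[{"x": 0.0, "y": -4.5, "z": 4.0, "ax": -0.2, "ay": 0.0, "az": 0.0, "gripper": 0.05}, {"x": 0.0, "y": -4.5, "z": 3.5, "ax": -0.4, "ay": 0.0, "az": 0.0, "gripper": 0.05}, {"x": 0.0, "y": -4.5, "z": 4.0, "ax": -0.2, "ay": 0.0, "az": 0.0, "gripper": 0.05}, {"x": 0.0, "y": -4.0, "z": 4.0, "ax": -0.4, "ay": 0.0, "az": 0.0, "gripper": 0.05}, {"x": 0.0, "y": -4.0, "z": 4.5, "ax": -0.2, "ay": 0.0, "az": 0.0, "gripper": 0.05}]
end [ 0.5206 -0.0275  0.1026]
```

Emit:
apply_moves:
  rows:
    - {"x": -0.5,"y": -6,"z": 3,"ax": -0.4,"ay": 0,"az": 0,"gripper": 0.05}
    - {"x": 0,"y": -5,"z": 2.5,"ax": -0.2,"ay": 0,"az": 0,"gripper": 0.05}
    - {"x": 0,"y": -5,"z": 3.5,"ax": -0.4,"ay": 0,"az": 0,"gripper": 0.05}
    - {"x": 0,"y": -5,"z": 3,"ax": -0.2,"ay": 0,"az": 0,"gripper": 0.05}
    - {"x": 0,"y": -4.5,"z": 3.5,"ax": -0.4,"ay": 0,"az": 0,"gripper": 0.05}

```text
clock: 7.5
position: [0.5318, -0.0239, 0.1288]
ee_rot: [0.569, 0.801, 0.153, 0.108]
ft_force: [-3.3, -0.4, 0.0]
grip_width: 0.952
grasp_force: 1.4
```

Emit:
apply_moves:
  rows:
    - {"x": 0,"y": -4.5,"z": 4,"ax": -0.2,"ay": 0,"az": 0,"gripper": 0.05}
    - {"x": 0,"y": -4.5,"z": 3.5,"ax": -0.4,"ay": 0,"az": 0,"gripper": 0.05}
    - {"x": 0,"y": -4.5,"z": 4,"ax": -0.2,"ay": 0,"az": 0,"gripper": 0.05}
    - {"x": 0,"y": -4,"z": 4,"ax": -0.4,"ay": 0,"az": 0,"gripper": 0.05}
    - {"x": 0,"y": -4,"z": 4.5,"ax": -0.2,"ay": 0,"az": 0,"gripper": 0.05}

```text
clock: 7.92
position: [0.5204, -0.0278, 0.1022]
ee_rot: [0.567, 0.799, 0.163, 0.115]
ft_force: [-2.8, 0.2, 0.1]
grip_width: 0.952
grasp_force: 1.3
```

```bash
python3 st.py a6
python3 - <<'E'
from h import *
sched([(.3-.03*i,23+.2*i,.95) for i in range(1,11)])
E
```

```text
7.9167 case [-40.8  23.6 102.2] [-23.   0.  -0.] [ 0.74  0.07 -0.68  2.17 -0.21  0.56  0.56] w 0.952 F [-2.59  1.07  0.1 ]
yellow [ 209  234   61  174 7856] [240.6 318.7]
yellow [  87  257   88  111 4046] [126.8 312.8]
0.0 [198. 288.] 0.1 [203. 301.] 0.2 [213. 315.] 0.3 [227. 331.] 0.4 [248. 347.] 0.5 [275. 365.] 0.6 [311. 382.] 0.7 [354. 399.] 0.8 [404. 415.] 0.9 [459. 428.] 1.0 [519. 438.] 1.1 [579. 442.] 1.2 [635. 442.] 1.3 [686. 437.] 1.4 [727. 427.] 1.5 [759. 414.] 1.6 [780. 398.] 1.7 [791. 381.] [{"x": 0.5, "y": -1.0, "z": 2.0, "ax": -0.2, "ay": 0.0, "az": 0.0, "gripper": 0.05}, {"x": 0.0, "y": -3.0, "z": 3.5, "ax": -0.2, "ay": 0.0, "az": 0.0, "gripper": 0.05}, {"x": 0.0, "y": -2.5, "z": 3.5, "ax": -0.2, "ay": 0.0, "az": 0.0, "gripper": 0.05}, {"x": 0.0, "y": -3.0, "z": 3.5, "ax": -0.2, "ay": 0.0, "az": 0.0, "gripper": 0.05}, {"x": 0.0, "y": -2.5, "z": 3.5, "ax": -0.2, "ay": 0.0, "az": 0.0, "gripper": 0.05}]
[{"x": 0.0, "y": -2.0, "z": 3.5, "ax": -0.2, "ay": 0.0, "az": 0.0, "gripper": 0.05}, {"x": 0.0, "y": -2.5, "z": 4.0, "ax": -0.2, "ay": 0.0, "az": 0.0, "gripper": 0.05}, {"x": 0.0, "y": -2.0, "z": 3.5, "ax": -0.2, "ay": 0.0, "az": 0.0, "gripper": 0.05}, {"x": 0.0, "y": -2.5, "z": 4.0, "ax": -0.2, "ay": 0.0, "az": 0.0, "gripper": 0.05}, {"x": 0.0, "y": -2.0, "z": 4.0, "ax": -0.2, "ay": 0.0, "az": 0.0, "gripper": 0.05}]
end [ 0.5129 -0.0298  0.0597]
```

View pics/a6.png

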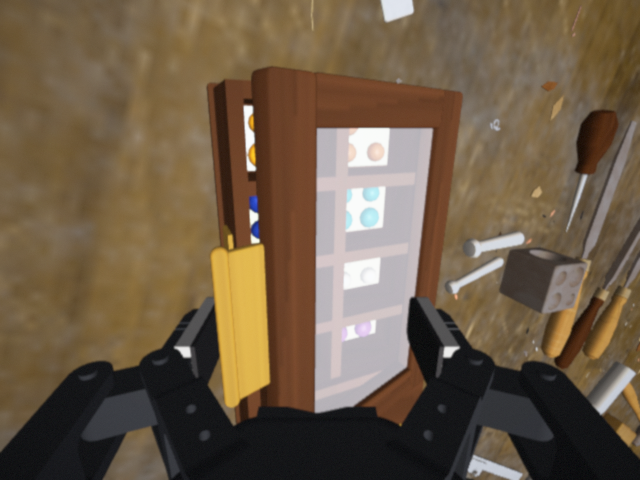

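The bead sits at (222,320) against the front finger with θ≈0.28, and the back finger is clear above the glass. I'll lower it the rest of the way.

Emit:
apply_moves:
  rows:
    - {"x": 0.5,"y": -1,"z": 2,"ax": -0.2,"ay": 0,"az": 0,"gripper": 0.05}
    - {"x": 0,"y": -3,"z": 3.5,"ax": -0.2,"ay": 0,"az": 0,"gripper": 0.05}
    - {"x": 0,"y": -2.5,"z": 3.5,"ax": -0.2,"ay": 0,"az": 0,"gripper": 0.05}
    - {"x": 0,"y": -3,"z": 3.5,"ax": -0.2,"ay": 0,"az": 0,"gripper": 0.05}
    - {"x": 0,"y": -2.5,"z": 3.5,"ax": -0.2,"ay": 0,"az": 0,"gripper": 0.05}

```text
clock: 8.38
position: [0.5153, -0.0294, 0.0825]
ee_rot: [0.566, 0.798, 0.169, 0.12]
ft_force: [-6.3, -2.4, -1.2]
grip_width: 0.947
grasp_force: 3.3
```

```bash
python3 st.py a7
python3 - <<'E'
from h import *
sched([(.15-.025*i,24+.2*i,.95) for i in range(1,7)])
E
```

```text
8.3833 case [-46.1  23.7  82.5] [-23.9   0.   -0. ] [ 0.75  0.09 -0.68  2.2  -0.22  0.49  0.59] w 0.947 F [-6.77 -0.14 -1.16]
yellow [ 204  240   68  168 8238] [240.9 320. ]
yellow [  90  271   75   86 3460] [125.1 317.4]
0.0 [213. 305.] 0.1 [220. 321.] 0.2 [233. 338.] 0.3 [252. 358.] 0.4 [278. 379.] 0.5 [313. 401.] 0.6 [358. 424.] 0.7 [412. 447.] 0.8 [475. 468.] 0.9 [545. 485.] 1.0 [618. 497.] 1.1 [690. 503.] 1.2 [756. 501.] 1.3 [812. 493.] 1.4 [854. 479.] 1.5 [882. 460.] 1.6 [897. 438.] 1.7 [900. 415.] [{"x": 0.0, "y": -2.0, "z": 3.5, "ax": -0.2, "ay": 0.0, "az": 0.0, "gripper": 0.05}, {"x": 0.0, "y": -2.0, "z": 3.0, "ax": -0.2, "ay": 0.0, "az": 0.0, "gripper": 0.05}, {"x": 0.0, "y": -1.5, "z": 3.0, "ax": -0.2, "ay": 0.0, "az": 0.0, "gripper": 0.05}, {"x": 0.0, "y": -2.0, "z": 3.0, "ax": -0.2, "ay": 0.0, "az": 0.0, "gripper": 0.05}, {"x": 0.0, "y": -1.5, "z": 3.5, "ax": -0.2, "ay": 0.0, "az": 0.0, "gripper": 0.05}]
[{"x": 0.0, "y": -2.0, "z": 3.0, "ax": -0.2, "ay": 0.0, "az": 0.0, "gripper": 0.05}]
end [ 0.513  -0.0301  0.06  ]
```

Emit:
apply_moves:
  rows:
    - {"x": 0,"y": -2,"z": 1,"ax": 0,"ay": 0,"az": 0,"gripper": 0.05}
    - {"x": 0,"y": -2,"z": 2,"ax": 0,"ay": 0,"az": 0,"gripper": 0.05}
    - {"x": 0,"y": -2.5,"z": 3,"ax": -0.2,"ay": 0,"az": 0,"gripper": 0.05}
    - {"x": 0,"y": 0,"z": 0,"ax": 0,"ay": 0,"az": 0,"gripper": 0.05}

```text
clock: 8.77
position: [0.5128, -0.0299, 0.0748]
ee_rot: [0.566, 0.797, 0.171, 0.121]
ft_force: [-1.1, -1.3, -1.2]
grip_width: 0.949
grasp_force: 0.9
```

```bash
python3 st.py a8
```

```text
8.7667 case [-48.7  24.1  74.8] [-24.2   0.   -0. ] [ 0.75  0.1  -0.68  2.22 -0.23  0.47  0.6 ] w 0.949 F [-1.44 -0.9  -1.23]
yellow [ 170  229  103  177 8807] [238.7 312.2]
yellow [  93  276  110   86 4179] [136.  319.5]
0.0 [221. 312.] 0.1 [230. 330.] 0.2 [244. 349.] 0.3 [265. 370.] 0.4 [295. 394.] 0.5 [333. 419.] 0.6 [382. 444.] 0.7 [442. 470.] 0.8 [512. 493.] 0.9 [589. 513.] 1.0 [668. 527.] 1.1 [746. 533.] 1.2 [816. 531.] 1.3 [874. 521.] 1.4 [916. 504.] 1.5 [942. 482.] 1.6 [952. 457.] 1.7 [950. 432.]
```

Emit:
apply_moves:
  rows:
    - {"x": 0,"y": -2,"z": 3,"ax": 0,"ay": 0,"az": 0,"gripper": 0.05}
    - {"x": 0,"y": -2,"z": 3,"ax": 0,"ay": 0,"az": 0,"gripper": 0.05}
    - {"x": 0,"y": 0,"z": 0,"ax": 0,"ay": 0,"az": 0,"gripper": 0.05}

```text
clock: 9.07
position: [0.5116, -0.0303, 0.0675]
ee_rot: [0.566, 0.797, 0.171, 0.121]
ft_force: [-1.7, -0.5, -2.4]
grip_width: 0.948
grasp_force: 1.1
```

Emit:
apply_moves:
  rows:
    - {"x": 0,"y": -2,"z": 3,"ax": 0,"ay": 0,"az": 0,"gripper": 0.05}
    - {"x": 0,"y": -2,"z": 3,"ax": 0,"ay": 0,"az": 0,"gripper": 0.05}
    - {"x": 0,"y": 0,"z": 0,"ax": 0,"ay": 0,"az": 0,"gripper": 0.05}

```text
clock: 9.32
position: [0.5109, -0.0307, 0.0608]
ee_rot: [0.566, 0.797, 0.171, 0.122]
ft_force: [0.0, 0.4, -0.2]
grip_width: 0.952
grasp_force: 0.0
```

```bash
python3 st.py a9
python3 - <<'E'
from h import *
im=cv2.imread('pics/a9.png');h=cv2.cvtColor(im,cv2.COLOR_BGR2HSV);m=cv2.inRange(h,(18,130,120),(32,255,255))
for r in range(240,290,8):
    x=np.nonzero(m[r,150:320])[0]+150;print(r,x.min() if len(x) else None,x.max() if len(x) else None)
E
```

```text
9.3167 case [-50.7  23.9  60.8] [-24.2  -0.   -0. ] [ 0.74  0.13 -0.68  2.23 -0.21  0.43  0.59] w 0.952 F [ 0.15  0.35 -0.23]
yellow [ 175  236  101  171 8830] [242.1 313.6]
yellow [  95  286  107   82 3563] [134.  327.9]
0.0 [232. 328.] 0.1 [242. 348.] 0.2 [259. 371.] 0.3 [284. 397.] 0.4 [319. 426.] 0.5 [366. 458.] 0.6 [426. 491.] 0.7 [499. 525.] 0.8 [585. 557.] 0.9 [681. 584.] 1.0 [780. 604.] 1.1 [875. 613.] 1.2 [958. 610.] 1.3 [1022.  595.] 1.4 [1064.  572.] 1.5 [1085.  542.] 1.6 [1086.  508.] 1.7 [1072.  474.] 240 192 220
248 181 270
256 177 271
264 183 271
272 207 271
280 216 272
288 217 272
```

The force has dropped to zero, so the lid is seated. I'll withdraw straight back, then up.

Emit:
apply_moves:
  rows:
    - {"x": 0,"y": -6,"z": -2.5,"ax": 0,"ay": 0,"az": 0,"gripper": 0.05}
    - {"x": 0,"y": -8,"z": -4,"ax": 0,"ay": 0,"az": 0,"gripper": 0.05}
    - {"x": 0,"y": -8,"z": -4,"ax": 0,"ay": 0,"az": 0,"gripper": 0.05}
    - {"x": 0,"y": 0,"z": -30,"ax": 0,"ay": 0,"az": 0,"gripper": 0.05}
    - {"x": 0,"y": 10,"z": -35,"ax": 3,"ay": 0,"az": 0,"gripper": 0.05}

```text
clock: 9.78
position: [0.467, -0.044, 0.1223]
ee_rot: [0.569, 0.802, 0.15, 0.103]
ft_force: [1.0, -0.8, -1.3]
grip_width: 0.951
grasp_force: 0.0
```

Emit:
apply_moves:
  rows:
    - {"x": 0,"y": 10,"z": -35,"ax": 5,"ay": 0,"az": 0,"gripper": 0.3}
    - {"x": 0,"y": 10,"z": -25,"ax": 5,"ay": 0,"az": 0,"gripper": 0.5}
    - {"x": 0,"y": 10,"z": -20,"ax": 5,"ay": 0,"az": 0,"gripper": 0.7}
    - {"x": 0,"y": 10,"z": -20,"ax": 6,"ay": 0,"az": 0,"gripper": 0.9}
    - {"x": 0,"y": 0,"z": 0,"ax": 0,"ay": 0,"az": 0,"gripper": 1}

```text
clock: 10.2
position: [0.4876, -0.0393, 0.2346]
ee_rot: [0.578, 0.816, 0.001, 0.001]
ft_force: [0.1, 0.9, -0.5]
grip_width: 0.239
grasp_force: 0.0
```

```bash
python3 st.py b1
python3 - <<'E'
from h import *
from workcell import camera
c=camera('wrist');CAM['wrist']=(c['fov_y'],c['cx'],c['cy'],c['rvec'],c['tvec'])
im=c['color'][:,:,::-1].copy()
h=cv2.cvtColor(im,cv2.COLOR_BGR2HSV);m=cv2.inRange(h,(15,110,90),(34,255,255))
n,l,s,cc=cv2.connectedComponentsWithStats(m)
q=R.from_euler('z',-p[2])
for i in range(1,n):
    if s[i,4]>60:print(s[i],cc[i].round(0),(q.apply(onz('wrist',cc[i],.08)-[p[0],p[1],0])*1000).round(0))
for a in (0,.2,.4):print('stud',a,proj('wrist',c2w(p,[(-20-27*np.cos(a),-101+27*np.sin(a),90)])))
print('piv',proj('wrist',c2w(p,[(-20,-101,73)])),'lip',proj('wrist',c2w(p,[lip(0)])))
t=camera('top')['color'][:,:,::-1];sc=camera('scene')['color'][:,:,::-1]
out=np.zeros((480,800,3),np.uint8);out[:,:480]=im[:,100:580];out[:240,480:800]=cv2.resize(t[140:260,240:400],(320,240));out[240:,480:]=cv2.resize(sc[170:275,240:380],(320,240))
cv2.imwrite('pics/c1.png',out)
E
```

```text
10.2 case [-75.5  23.6 234.6] [-0.2 -0.  -0.1] [ 0.78  0.1  -0.83  1.79  0.07  1.29  0.27] w 0.239 F [ 0.41  0.77 -0.51]
yellow [   0  147   40  289 5606] [ 16.8 292.5]
yellow [ 282  173   41   85 2128] [307.4 213.8]
yellow [ 235  205   63   78 1638] [266.3 242.9]
0.0 [303. 212.] 0.1 [304. 216.] 0.2 [306. 221.] 0.3 [311. 226.] 0.4 [318. 231.] 0.5 [327. 236.] 0.6 [339. 242.] 0.7 [354. 248.] 0.8 [372. 253.] 0.9 [393. 259.] 1.0 [416. 265.] 1.1 [443. 270.] 1.2 [471. 274.] 1.3 [501. 277.] 1.4 [531. 280.] 1.5 [560. 281.] 1.6 [588. 281.] 1.7 [613. 279.] [ 44   0  21  81 958] [53. 39.] [-270.  164.   80.]
[97  0 11  9 67] [102.   4.] [-230.  186.   80.]
[119   1  16  14 115] [127.   8.] [-213.  184.   80.]
[  147     0   288   311 28959] [262. 156.] [-120.   79.   80.]
[233   0  12  13  97] [238.   5.] [-132.  186.   80.]
[349   0  53  38 758] [373.  20.] [-34. 177.  80.]
[396   0  10  11  63] [401.   5.] [-14. 187.  80.]
[420   0  19  23 254] [430.   9.] [  7. 184.  80.]
[ 573    0   67   53 2215] [611.  21.] [141. 177.  80.]
[250   2  12  28 162] [255.  19.] [-120.  177.   80.]
[521  13  1
[... 1907 characters left out ...]
 346.] [ -71. -105.   80.]
[ 42 336  19  19 165] [ 51. 345.] [-337. -103.   80.]
[534 344  24  21 187] [545. 353.] [ 156. -113.   80.]
[543 357  43  68 967] [561. 392.] [ 183. -162.   80.]
[598 356  12  12  67] [603. 362.] [ 217. -124.   80.]
[132 365  18  16 132] [141. 371.] [-253. -135.   80.]
[294 368  46  42 817] [314. 387.] [ -77. -155.   80.]
[591 371  23  14 108] [602. 377.] [ 221. -144.   80.]
[598 380  42  41 743] [626. 402.] [ 256. -176.   80.]
[ 571  420   69   48 1499] [615. 441.] [ 259. -231.   80.]
stud 0 [[345.36503785 349.10531756]]
stud 0.2 [[346.09352051 344.38156325]]
stud 0.4 [[347.92870436 339.79810383]]
piv [[370.56394812 338.37797213]] lip [[303.72651436 214.13439812]]
```

View pics/c1.png

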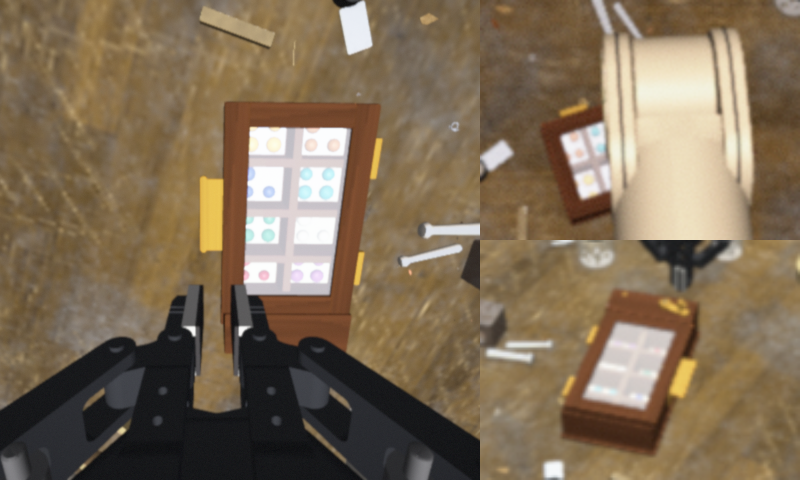

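The lid is shut, with its lip at (210,214), and the button is hidden behind the fingers. I'll move near the button, turned 45° with the gripper closed, and measure the stud there.

Run:
```python
from h import *
plan([(c2w(p,[(-70,-118,170)])[0],tool(0,-45),9,1.0)])
```

```text
[{"x": -16.0, "y": 1.0, "z": 6.5, "ax": 0.0, "ay": 0.0, "az": 5.0, "gripper": 1.0}, {"x": -15.5, "y": 2.5, "z": 6.5, "ax": 0.0, "ay": 0.0, "az": 5.0, "gripper": 1.0}, {"x": -15.5, "y": 4.0, "z": 7.0, "ax": 0.0, "ay": 0.0, "az": 5.0, "gripper": 1.0}, {"x": -15.0, "y": 5.0, "z": 6.5, "ax": 0.0, "ay": 0.0, "az": 5.0, "gripper": 1.0}, {"x": -14.5, "y": 6.5, "z": 6.5, "ax": 0.2, "ay": 0.0, "az": 5.0, "gripper": 1.0}]
[{"x": -13.5, "y": 7.5, "z": 6.5, "ax": 0.0, "ay": 0.0, "az": 5.0, "gripper": 1.0}, {"x": -13.5, "y": 9.0, "z": 7.0, "ax": 0.0, "ay": 0.0, "az": 5.0, "gripper": 1.0}, {"x": -12.0, "y": 10.0, "z": 6.5, "ax": 0.0, "ay": 0.0, "az": 5.0, "gripper": 1.0}, {"x": -11.5, "y": 11.0, "z": 6.5, "ax": 0.0, "ay": -0.2, "az": 5.0, "gripper": 1.0}]
end [ 0.5393 -0.1711  0.17  ]
```

Emit:
apply_moves:
  rows:
    - {"x": -16,"y": 1,"z": 6.5,"ax": 0,"ay": 0,"az": 5,"gripper": 1}
    - {"x": -15.5,"y": 2.5,"z": 6.5,"ax": 0,"ay": 0,"az": 5,"gripper": 1}
    - {"x": -15.5,"y": 4,"z": 7,"ax": 0,"ay": 0,"az": 5,"gripper": 1}
    - {"x": -15,"y": 5,"z": 6.5,"ax": 0,"ay": 0,"az": 5,"gripper": 1}
    - {"x": -14.5,"y": 6.5,"z": 6.5,"ax": 0,"ay": 0,"az": 5,"gripper": 1}

```text
clock: 10.82
position: [0.5138, -0.1144, 0.1968]
ee_rot: [0.743, 0.669, 0.001, 0.001]
ft_force: [-0.2, -0.3, -0.3]
grip_width: -0.002
grasp_force: 0.0
```

Emit:
apply_moves:
  rows:
    - {"x": -13.5,"y": 7.5,"z": 6.5,"ax": 0,"ay": 0,"az": 5,"gripper": 1}
    - {"x": -13.5,"y": 9,"z": 7,"ax": 0,"ay": 0,"az": 5,"gripper": 1}
    - {"x": -12,"y": 10,"z": 6.5,"ax": 0,"ay": 0,"az": 5,"gripper": 1}
    - {"x": -11.5,"y": 11,"z": 6.5,"ax": 0,"ay": 0,"az": 5,"gripper": 1}
    - {"x": 0,"y": 0,"z": 0,"ax": 0,"ay": 0,"az": 0,"gripper": 1}

```text
clock: 11.23
position: [0.5384, -0.1747, 0.1692]
ee_rot: [0.849, 0.528, 0.001, 0.0]
ft_force: [-1.0, -0.6, -0.2]
grip_width: 0.002
grasp_force: 0.0
```

```bash
cat > btn.py <<'E'
from h import *
from workcell import camera
o=get_obs();q=R.from_euler('z',-p[2])
print(o['clock'],'case',(q.apply(o['position']-[p[0],p[1],0])*1000).round(1),(tool(0,-45).inv()*R.from_quat(o['ee_rot'])).as_rotvec(degrees=True).round(1),o['joint_pos'].round(2),o['grip_width'],q.apply(o['ft_force']).round(1))
c=camera('wrist');CAM['wrist']=(c['fov_y'],c['cx'],c['cy'],c['rvec'],c['tvec']);im=c['color'][:,:,::-1].copy()
cv2.imwrite('pics/btn.png',im)
h=cv2.cvtColor(im,cv2.COLOR_BGR2HSV);m=cv2.inRange(h,(18,130,110),(32,255,255))
n,l,s,cc=cv2.connectedComponentsWithStats(m)
pv=proj('wrist',c2w(p,[(-20,-101,73.5)]))[0];print('piv',pv)
for i in range(1,n):
    if s[i,4]>60 and np.hypot(*(cc[i]-pv))<150:
        r=cv2.minAreaRect(np.argwhere(l==i)[:,::-1].astype(np.float32));print(s[i],cc[i].round(0),r,(q.apply(onz('wrist',cc[i],.0735)-[p[0],p[1],0])*1000).round(0),[(q.apply(onz('wrist',b,.0735)-[p[0],p[1],0])*1000).round(0).tolist() for b in cv2.boxPoints(r)])
for a in (0,.2,.4,1.5):print('stud',a,proj('wrist',c2w(p,[(-20-27*np.cos(a),-101+27*np.sin(a),z) for z in (73,90)])).round(0).tolist())
E
python3 btn.py
```

```text
11.2333 case [ -72.2 -121.1  169.2] [-0.1  0.1  0.5] [ 0.77  0.32 -0.63  1.69  0.2   1.2  -0.37] 0.001867317135110172 [-1.1 -0.2 -0.2]
piv [348.42726247 170.59527316]
[428 111  11  11  98] [433. 116.] ((433.0, 116.0), (10.0, 10.0), 90.0) [  41. -114.   74.] [[41.0, -110.0, 74.0], [46.0, -114.0, 74.0], [42.0, -119.0, 74.0], [37.0, -115.0, 74.0]]
[ 296  163   64   42 1105] [328. 184.] ((328.3997497558594, 185.52960205078125), (22.308887481689453, 68.80262756347656), 59.534454345703125) [-36. -97.  74.] [[-57.0, -85.0, 74.0], [-13.0, -97.0, 74.0], [-16.0, -112.0, 74.0], [-61.0, -100.0, 74.0]]
[237 182  31  13 144] [251. 189.] ((251.64706420898438, 187.91177368164062), (10.268603324890137, 29.589792251586914), 82.23483276367188) [-75. -63.  74.] [[-80.0, -54.0, 74.0], [-64.0, -66.0, 74.0], [-68.0, -71.0, 74.0], [-84.0, -59.0, 74.0]]
[372 190  20  17 142] [381. 197.] ((379.43438720703125, 196.2213134765625), (11.395282745361328, 22.66252899169922), 50.19443130493164) [ -17. -130.   74.] [[-24.0, -124.0, 74.0], [-9.0, -125.0, 74.0], [-10.0, -133.0, 74.0], [-25.0, -132.0, 74.0]]
[330 206  10  10  79] [335. 210.] ((334.5, 210.5), (9.0, 9.0), 90.0) [ -46. -114.   74.] [[-46.0, -109.0, 74.0], [-41.0, -114.0, 74.0], [-46.0, -118.0, 74.0], [-50.0, -114.0, 74.0]]
[345 217  30  26 342] [359. 230.] ((359.05401611328125, 231.67567443847656), (21.622060775756836, 23.94701385498047), 54.46232223510742) [ -43. -136.   74.] [[-51.0, -128.0, 74.0], [-35.0, -131.0, 74.0], [-37.0, -146.0, 74.0], [-54.0, -144.0, 74.0]]
[226 232  46  31 477] [249. 246.] ((247.29901123046875, 246.42269897460938), (23.962169647216797, 45.89365005493164), 66.03751373291016) [-107.  -89.   74.] [[-120.0, -74.0, 74.0], [-89.0, -86.0, 74.0], [-96.0, -102.0, 74.0], [-128.0, -90.0, 74.0]]
stud 0 [[320.0, 199.0], [320.0, 204.0]]
stud 0.2 [[315.0, 193.0], [315.0, 198.0]]
stud 0.4 [[311.0, 186.0], [311.0, 191.0]]
stud 1.5 [[318.0, 143.0], [318.0, 145.0]]
```

The button's axis reads about 0.26 rad, so the stud is near (-46,-94) of the case. I'll descend to stud height and push along tool +x, the diagonal.

Emit:
apply_moves:
  rows:
    - {"x": 0,"y": 0,"z": 25,"ax": 0,"ay": 0,"az": -0.4,"gripper": 1}
    - {"x": 0,"y": 0,"z": 25,"ax": 0,"ay": 0,"az": 0,"gripper": 1}
    - {"x": 0,"y": 0,"z": 20,"ax": 0,"ay": 0,"az": 0,"gripper": 1}
    - {"x": 0,"y": 0,"z": 9,"ax": 0,"ay": 0,"az": 0,"gripper": 1}
    - {"x": 0,"y": 0,"z": 0,"ax": 0,"ay": 0,"az": 0,"gripper": 1}

```text
clock: 11.7
position: [0.5385, -0.1704, 0.0906]
ee_rot: [0.844, 0.536, 0.001, -0.001]
ft_force: [0.4, 0.9, 0.6]
grip_width: -0.0
grasp_force: 0.0
```

Emit:
apply_moves:
  rows:
    - {"x": 8,"y": 0,"z": 0,"ax": 0,"ay": 0,"az": 0,"gripper": 1}
    - {"x": 8,"y": 0,"z": 0,"ax": 0,"ay": 0,"az": 0,"gripper": 1}
    - {"x": 5,"y": 0,"z": 0,"ax": 0,"ay": 0,"az": 0,"gripper": 1}
    - {"x": 5,"y": 0,"z": 0,"ax": 0,"ay": 0,"az": 0,"gripper": 1}
    - {"x": 5,"y": 0,"z": 0,"ax": 0,"ay": 0,"az": 0,"gripper": 1}

```text
clock: 12.12
position: [0.5541, -0.1425, 0.0929]
ee_rot: [0.845, 0.535, 0.002, 0.001]
ft_force: [-0.9, -0.4, 1.8]
grip_width: -0.002
grasp_force: 0.6
```

```bash
python3 btn.py | head -2
```

```text
12.1167 case [-46.8 -95.8  92.9] [-0.2  0.1 -0.5] [ 0.69  0.42 -0.63  1.75  0.27  1.06 -0.47] -0.0022276988634123765 [-1.  -0.1  1.8]
piv [361.38407721 266.76123789]
```

Emit:
apply_moves:
  rows:
    - {"x": 4,"y": 0,"z": 0,"ax": 0,"ay": 0,"az": 0,"gripper": 1}
    - {"x": 4,"y": 0,"z": 0,"ax": 0,"ay": 0,"az": 0,"gripper": 1}
    - {"x": 4,"y": 0,"z": 0,"ax": 0,"ay": 0,"az": 0,"gripper": 1}
    - {"x": 3,"y": 0,"z": 0,"ax": 0,"ay": 0,"az": 0,"gripper": 1}
    - {"x": 2,"y": 0,"z": 0,"ax": 0,"ay": 0,"az": 0,"gripper": 1}

```text
clock: 12.58
position: [0.5612, -0.1278, 0.0923]
ee_rot: [0.845, 0.535, 0.002, 0.001]
ft_force: [0.2, -4.0, 1.0]
grip_width: -0.001
grasp_force: 1.5
```

```bash
python3 btn.py
```

```text
12.5833 case [-35.3 -84.3  92.3] [-0.2  0.1 -0.4] [ 0.66  0.43 -0.63  1.74  0.28  1.06 -0.5 ] -0.0008645236013128395 [-1.1 -3.8  1. ]
piv [360.08303    297.31525298]
[467 221  15  14 159] [474. 228.] ((474.00006103515625, 228.0000457763672), (12.727920532226562, 14.142135620117188), 45.0) [  42. -111.   74.] [[39.0, -109.0, 74.0], [45.0, -108.0, 74.0], [45.0, -114.0, 74.0], [39.0, -115.0, 74.0]]
[ 300  247   76   68 1806] [337. 280.] ((334.623046875, 282.1668701171875), (91.5433349609375, 31.17367172241211), 39.559669494628906) [-22. -86.  74.] [[-32.0, -64.0, 74.0], [-17.0, -62.0, 74.0], [-14.0, -109.0, 74.0], [-30.0, -112.0, 74.0]]
[222 318  19  21 175] [230. 330.] ((230.3235626220703, 326.7940979003906), (20.130456924438477, 16.24988555908203), 75.96376037597656) [-80. -68.  74.] [[-79.0, -60.0, 74.0], [-72.0, -64.0, 74.0], [-79.0, -74.0, 74.0], [-86.0, -69.0, 73.0]]
[373 323  15  12  93] [382. 330.] ((381.0400085449219, 331.2200012207031), (9.199999809265137, 16.200000762939453), 53.13010025024414) [ -25. -123.   74.] [[-29.0, -120.0, 74.0], [-21.0, -121.0, 74.0], [-22.0, -126.0, 74.0], [-30.0, -126.0, 74.0]]
stud 0 [[321.0, 330.0], [322.0, 351.0]]
stud 0.2 [[315.0, 323.0], [315.0, 343.0]]
stud 0.4 [[310.0, 314.0], [309.0, 334.0]]
stud 1.5 [[320.0, 264.0], [320.0, 279.0]]
```

The button's axis now reads about 1.5 rad, over the lid's edge. I'll back off and lift.

Emit:
apply_moves:
  rows:
    - {"x": -6,"y": 0,"z": 0,"ax": 0,"ay": 0,"az": 0,"gripper": 1}
    - {"x": -12,"y": 0,"z": 0,"ax": 0,"ay": 0,"az": 0,"gripper": 1}
    - {"x": -15,"y": 0,"z": -10,"ax": 0,"ay": 0,"az": 0,"gripper": 1}
    - {"x": -10,"y": 0,"z": -35,"ax": 0,"ay": 0,"az": 0,"gripper": 1}
    - {"x": 0,"y": 0,"z": -35,"ax": 0,"ay": 0,"az": 0,"gripper": 1}

```text
clock: 13.05
position: [0.5393, -0.17, 0.1715]
ee_rot: [0.846, 0.533, -0.0, -0.001]
ft_force: [0.7, -1.4, 0.8]
grip_width: 0.002
grasp_force: 0.0
```

Emit:
apply_moves:
  rows:
    - {"x": 0,"y": 0,"z": -15,"ax": 0,"ay": 0,"az": 0,"gripper": 1}
    - {"x": 0,"y": 0,"z": 0,"ax": 0,"ay": 0,"az": 0,"gripper": 1}
    - {"x": 0,"y": 0,"z": 0,"ax": 0,"ay": 0,"az": 0,"gripper": 1}

```text
clock: 13.3
position: [0.5419, -0.1677, 0.1877]
ee_rot: [0.845, 0.535, 0.002, 0.001]
ft_force: [-0.5, -0.0, -1.3]
grip_width: 0.001
grasp_force: 0.0
```

```bash
python3 btn.py | head -5
```

```text
13.3 case [ -66.6 -115.6  187.7] [-0.2  0.1 -0.4] [ 0.76  0.31 -0.65  1.67  0.19  1.23 -0.37] 0.0007622736854311194 [-0.4  0.1 -1.3]
piv [346.36980093 178.70492381]
[420 125  10  11  81] [424. 130.] ((424.5, 130.0), (10.0, 9.0), 90.0) [  42. -114.   74.] [[42.0, -110.0, 74.0], [46.0, -114.0, 74.0], [42.0, -119.0, 74.0], [37.0, -115.0, 74.0]]
[305 141  52  52 989] [331. 166.] ((330.5000305175781, 166.0), (64.34671783447266, 20.50609588623047), 45.0) [-22. -86.  74.] [[-30.0, -64.0, 74.0], [-15.0, -64.0, 74.0], [-14.0, -110.0, 74.0], [-29.0, -110.0, 74.0]]
[ 160  156   85   98 2479] [202. 194.] ((194.55665588378906, 204.12039184570312), (87.3896255493164, 78.43238830566406), 19.79887580871582) [-103.  -34.   74.] [[-156.0, -17.0, 74.0], [-98.0, 2.0, 73.0], [-72.0, -53.0, 74.0], [-130.0, -77.0, 74.0]]
```

The bar now points left, from (-21,-110) to (-22,-64) of the case, which is about 1.55 rad. The robot is clear of everything, so I'll hand in.

```bash
python3 -c "
from workcell import *
print(hand_in())"
```

```text
the job is handed in; nothing more can be done
None
```

The job is handed in: the lid was tipped, caught and lowered shut on a finger, the turn button was pushed to about 1.55 rad over its edge, and the arm ended clear of everything; the hand-in call gave no verdict, and I did not re-measure the bystanders.

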